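# Set up the figurine spray station

### The arm

A 6-joint arm with a two-finger parallel gripper is mounted at the origin on the work surface. World frame = base frame: x ahead of the robot, y to its left, z up, the work surface at z = 0. Lengths are in m, angles in rad, forces in N, time in s.
With the tool pointing down it reaches from about 0.375 to 0.925 m from the base axis. Payload 5.7 kg.
Tool frame: the origin (TCP) lies between the finger pads; the fingertips stand 25 mm ahead of it and the grasp point (between the pads) lies 6 mm ahead of it; z points along the fingers, y is the direction in which the jaws open and shut (so a half turn about z gives the same grasp; the last joint's range is limited). The gripper opens to 88 mm and grips with 3 to 60 N. Pads are 20 mm wide; open, the fingers measure 115 mm over their backs; the gripper's body (75 mm by 178 mm) begins 61 mm behind the grasp point.
Start: joints at [1.167, 0.359, 1.51, -0, 1.272, -0.115], TCP at [0.171, 0.575, 0.248] pointing down, gripper open.
Joint ranges: [-2.97, 2.97], [-1.01, 2.36], [0.21, 2.38], [-0.96, 4.11], [0.2, 2.71], [-2.98, 2.98]. Speed limits (rad/s): [2.39, 2.39, 3.14, 3.14, 3.14, 3.14].

### API

Orientations are given as a unit quaternion [x, y, z, w].
In Python, from rig import bot gives the robot as it stands.
- The arm moves only by the shell command python3 -m jog 'ROWS' [FORCE]. ROWS is JSON, a list that holds one entry, the list of rows, each a list of 5 numbers: the shift along the tool's x, y, z in cm, then the turn about the tool's z in degrees, then the opening, from 0 (shut) to 1 (fully open). A call has 1 to 10 rows; each row shifts and turns the commanded pose from where the row before left it, along the tool's axes as they then stand; what a row does not reach is not made up. A row lasts 1/10 s, in which the tool goes at most 50 mm and 8.59 degrees, less where a joint would pass 70% of its speed; a pose out of reach is approached as far as the arm can. A call with a gripper value outside its range is refused whole. The fingers move at their own pace and stop on an object; FORCE is the grip in N (left out, the last holds). Time passes only in rows, so rows that do not move let the fingers close. It gives the time, the measured TCP pose, the force and the opening at its end, in the units of the state.
- bot.get_state(): the state, without advancing time (a new reading comes with each control period).
- bot.read_camera(name): name is "side" or "top"; returns a dict with "pixels" (480x640x3 uint8, blue, green, red), "depth" (480x640 float32, m along the optical axis (not along the pixel's ray), 0 where there is no reading), "fx", "fy", "cx", "cy" (pixels), "k1" (the pictures are not rectified: a ray, as slopes to the right and down, at radius r is drawn at 1 + k1 r^2 times it, then the intrinsics apply), "R" (3x3) and "t" (3): a world point X has camera coordinates R X + t. Camera axes: x right, y down, z forward; pixel columns grow to the right and rows downward; lengths in m; the calibration is good to about 2 mm. A picture is of the moment at which its call begins.
- bot.sign_off(): hands the job in, once; it reports no verdict.
The state is a dict: "time_s": time; "q": joint angles; "joint_vel": joint speeds; "effort": joint torques, N m; "eef_pos": TCP position; "tool_rot": TCP orientation; "force": force on the tool from outside, world axes, zero at the start; "torque": the same for the moment, N m; "grip_width": finger opening in m.
Only numpy, scipy, OpenCV 4.12 (cv2) and the standard library are available. Lean on these libraries where they do the work, as an engineer would, in place of code of your own. Each camera call takes 0.05 s, during which the arm holds its last target.

### The job

Set up the spray station: take the spray tube from its wooden cradle and slide it nozzle first into the tilted blue sleeve until the red ring on the tube is level with the sleeve's white mouth (not short of it, not past it), and leave it there. Push the figurine carrier along its rail into the detent at the yellow mark, in front of the nozzle, and let go. Leave the figurines, the pot and the bottle round about standing where they are.

Things in the scene. Friction and masses are not known exactly. Their poses are not given: they have to be found in the camera images.
- tube: Spray tube, 140 g: steel, 22 mm dia, tapered brass nozzle (tip 16 mm), black square grip 30 x 30 x 60 mm at the tail. Origin on its axis at the middle of the 4 mm wide red ring. Own +y runs from nozzle to tail: tip at y = -100 mm, grip y = 35 to 95 mm, stub to 105, centre of mass at 18. It starts level in the cradle, own z up, grip sides facing own +x and -x, axis 70 mm above the table.
- cradle: Fixed wooden cradle, base 80 x 200 x 10 mm: a notched post (50 mm wide, 73 mm high, own y = -77 to -63 mm) under the tube's front and a rest 24 mm wide (own y = 73 to 83 mm) under its grip. Origin at the centre of its underside; own +y points to the tube's tail. The tube's ring starts right above the origin.
- sleeve: Blue sleeve, white flared mouth. Origin: bore axis at the mouth's rim, 190 mm up. Own +y: along the bore out of the mouth, rising 25 deg; own x level. Bore 24.5 mm dia, open through, 60 mm long (y 0 to -60), first 12 mm flare to 37 at the rim; outside 35 (rim 47). At the mark both origins coincide. No stop: it can go 35 mm too far. Friction holds it where released (it may slip in 1-2 mm).
- fixture: Fixed steel base plate 300 x 290 x 12 mm (own x -180 to 120, y -200 to 90 mm) with rail, post and sleeve. Origin on the table, level along x with the yellow station mark; own z up, own +x along the rail, the way the carrier must be pushed. Sleeve mouth at own (0, 57, 190) mm, above a post at y = 34; own +y of the sleeve lies over own +y here. Rail centre line at own y = -100 mm.
- carrier (a joint): Travel of the figurine carrier along the rail (fixture's +x), 0 to 0.175 m; starts between 0 and 0.06. The station detent is at 0.120 (carrier centred on the yellow mark): a sprung roller that pulls the carrier in from about 5 mm either side and holds it; getting over its ridge (0.105 to 0.112) or out again takes about 5 to 8 N, and it pushes back when short of the ridge. Elsewhere it slides easily (about 0.5 N) and stays where left. It can be pushed past the detent.
- carrier_knob (a point): Centre of the carrier's red knob: upright cylinder 24 mm dia, 24 mm tall, on a 12 mm post, 115 mm above the table (post from 35 mm up). Axes as the fixture's. The carrier is a plate 70 x 125 mm, top 35 mm above the table, with a purple figurine 46 mm wide fixed on it 65 mm from the knob (fixture's +y), its head 145 mm above the table.
- fig_green: plain robed plaster figurine, 48 mm wide at the foot, 110 mm tall, green and yellow with white head; stands on a low plywood board (14 mm thick); origin at the centre of its underside. Bystander: leave it standing.
- fig_pink: plain robed plaster figurine, 48 mm wide at the foot, 110 mm tall, green and yellow with pink head; stands on the same board; origin at the centre of its underside. Bystander: leave it standing.
- fig_purple: plain robed plaster figurine, 48 mm wide at the foot, 110 mm tall, purple and yellow with pink head; stands on the table at the right; origin at the centre of its underside. Bystander: leave it standing.
- fig_white: plain robed plaster figurine, 48 mm wide at the foot, 110 mm tall, all white; stands on the steel base plate of the fixture, beside the sleeve post; origin at the centre of its underside. Bystander: leave it standing.
- pot: clear jar with yellow lid, 52 mm in diameter, 60 mm tall, on the table at the right; origin at the centre of its underside. Bystander.
- bottle: green bottle with black cap, 52 mm in diameter, 140 mm tall, on the table at the right; origin at the centre of its underside. Bystander.
There are look-alikes about, which are no part of the job. Of the things shaped like the tube, the steel one is meant.

How it is judged:
At the end, for the whole second after the job is handed in: The tube rests in the sleeve, released and still, with its red ring within 5 mm of the plane of the mouth's rim and on the bore's axis (within 5 mm across, 0.12 rad); the carrier rests in the station detent (joint 0.116 to 0.124 m); the bystanders stand where they stood (within 30 mm) (y of tube in the frame of sleeve between -0.005 and 0.005 m and x of tube in the frame of sleeve between -0.005 and 0.005 m and z of tube in the frame of sleeve between -0.005 and 0.005 m and angle between the y axis of tube and the y axis of sleeve, either way round below 0.12 rad and linear speed of tube below 0.01 m/s and value of joint carrier between 0.116 and 0.124 m and velocity of joint carrier between -0.01 and 0.01 m/s); the robot touches nothing.
It fails at once if a bystander (figurine, pot or bottle) is moved more than 30 mm or tipped over (distance of any of fig_green, fig_pink, fig_purple, fig_white, pot, bottle from where it was at the start of the episode above 0.03 m or angle between any of fig_green, fig_pink, fig_purple, fig_white, pot, bottle's own z axis and vertical above 0.5 rad).
It also fails if it takes over 64 s, if anything falls off the work surface, if the arm or the gripper's body presses on something with over 40 N, if the wrist force passes 120 N, or if a joint passes its speed limit or range.

## Working session

There is one attempt and no reset: what is moved stays moved. The work goes in short steps, Python scripts to look and compute and a shell command to move; the robot and the scene stay as the last step left them, time stands still between calls to the robot, and variables do not carry over. Pictures are saved under pics/ and viewed, and the job is handed in when it is done.

```bash
ls; mkdir -p pics; python3 - <<'E'
from rig import bot
import cv2
s=bot.get_state(); print(s)
for n in("side","top"):
    c=bot.read_camera(n); cv2.imwrite(f"pics/{n}0.png",c["pixels"])
    print(n,{k:c[k] for k in("fx","fy","cx","cy","k1","R","t")})
E
```

```text
pics
{'time_s': 0.0, 'q': array([ 1.16691764e+00,  3.59505972e-01,  1.51143302e+00, -6.64629361e-05,
        1.27249784e+00, -1.15142838e-01]), 'joint_vel': array([-8.68591411e-04,  3.22831817e-03,  9.31813226e-04, -8.88321377e-04,
        2.47486243e-04,  3.84055686e-05]), 'effort': array([ 9.69919238e-04, -5.15379882e+01, -2.70722830e+01,  6.76764711e-02,
        3.47714801e-02, -1.59251808e-04]), 'eef_pos': array([0.17064062, 0.57454403, 0.24680876]), 'tool_rot': array([ 1.43857202e-01,  9.89598027e-01, -8.99361722e-04, -2.05923504e-04]), 'force': array([-0.95784334,  0.45493167, -0.08560019]), 'torque': array([ 0.0308263 ,  0.0132918 , -0.03045537]), 'grip_width': 0.0881895867537043}
side {'fx': 496.765625137963, 'fy': 496.765625137963, 'cx': 311.6436271044823, 'cy': 236.7360568862794, 'k1': -0.1213893107130669, 'R': array([[ 0.86268988, -0.50569265,  0.00641165],
       [-0.28585264, -0.49803241, -0.81868919],
       [ 0.41719832,  0.70444209, -0.5742011 ]]), 't': array([-0.44364046,  0.26347964,  1.03160557])}
top {'fx': 530.9866833505524, 'fy': 530.9866833505524, 'cx': 319.2350212039048, 'cy': 246.83641977598603, 'k1': -0.04397886041723827, 'R': array([[-0.02257782, -0.99968294,  0.01114715],
       [-0.99162755,  0.02097512, -0.12741604],
       [ 0.12714183, -0.0139306 , -0.99178672]]), 't': array([-0.00218399,  0.52464032,  1.221138  ])}
```

View pics/side0.png

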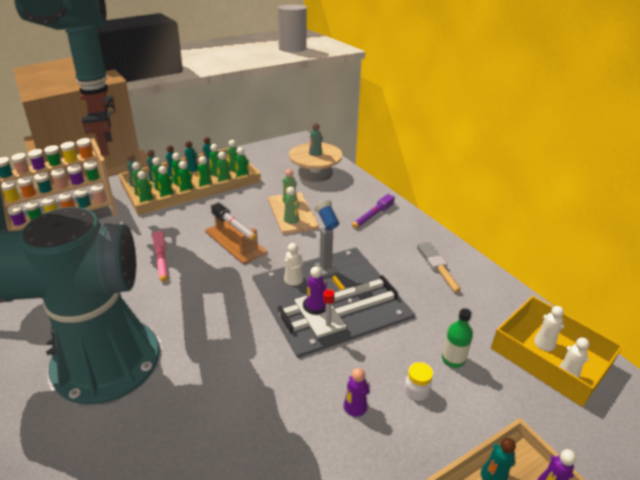

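View pics/top0.png

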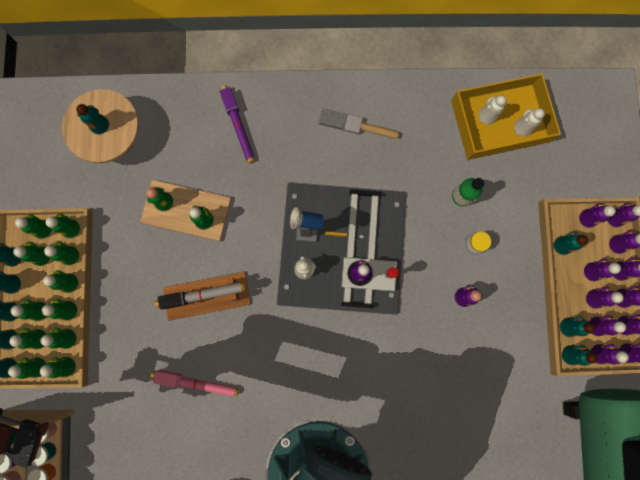

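The tube is in the wooden cradle at top (200,293), with its black grip on the left. The sleeve mouth is at top (296,218) and opens left. The knob is at (393,272). I'll zoom in next.

```bash
cat > h.py <<'E'
import numpy as np, cv2
from rig import bot
def rays(c,uv):
    K=np.array([[c["fx"],0,c["cx"]],[0,c["fy"],c["cy"]],[0,0,1]])
    n=cv2.undistortPoints(np.float64(uv).reshape(-1,1,2),K,np.array([c["k1"],0,0,0.])).reshape(-1,2)
    d=np.c_[n,np.ones(len(n))]@c["R"]; return -c["R"].T@c["t"],d
def onz(c,uv,z):
    o,d=rays(c,uv); return o+d*((z-o[2])/d[:,2])[:,None]
def proj(c,X):
    K=np.array([[c["fx"],0,c["cx"]],[0,c["fy"],c["cy"]],[0,0,1]])
    return cv2.projectPoints(np.float64(X).reshape(-1,3),cv2.Rodrigues(c["R"])[0],c["t"],K,np.array([c["k1"],0,0,0.]))[0].reshape(-1,2)
def crop(name,x0,y0,x1,y1,out,k=4):
    c=bot.read_camera(name); im=cv2.resize(c["pixels"][y0:y1,x0:x1],None,fx=k,fy=k,interpolation=cv2.INTER_CUBIC)
    cv2.imwrite("pics/"+out,im); return c
E
python3 - <<'E'
from h import *
crop("top",145,255,265,330,"t1.png",6)
crop("top",270,170,420,320,"t2.png",4)
crop("side",190,180,430,360,"s1.png",3)
E
```

```text
(no output)
```

View pics/t1.png

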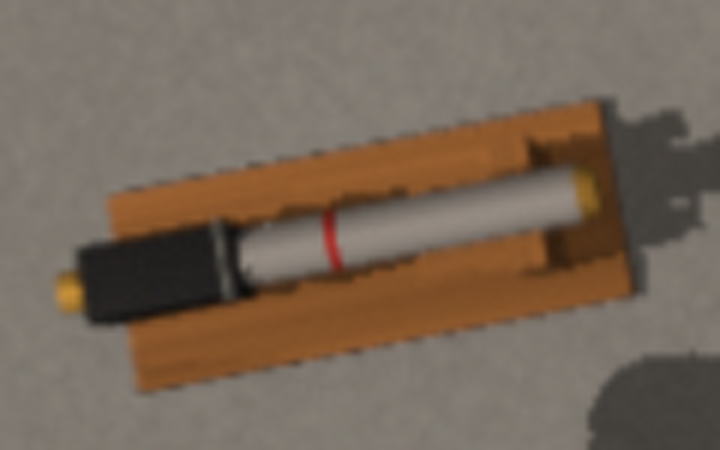

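View pics/t2.png

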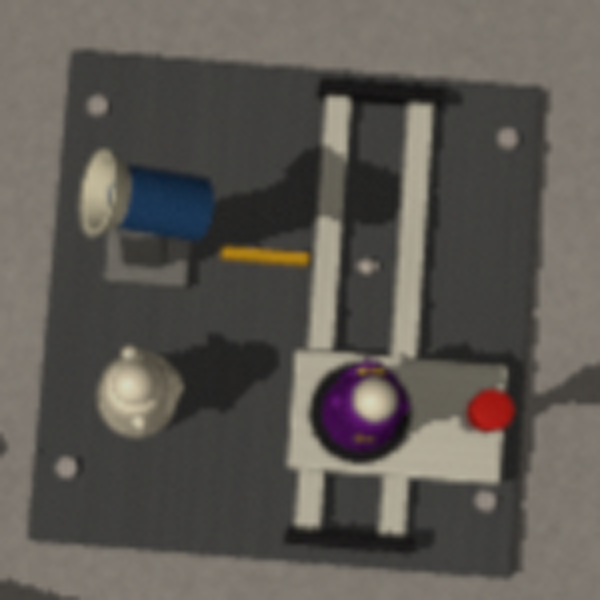

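View pics/s1.png

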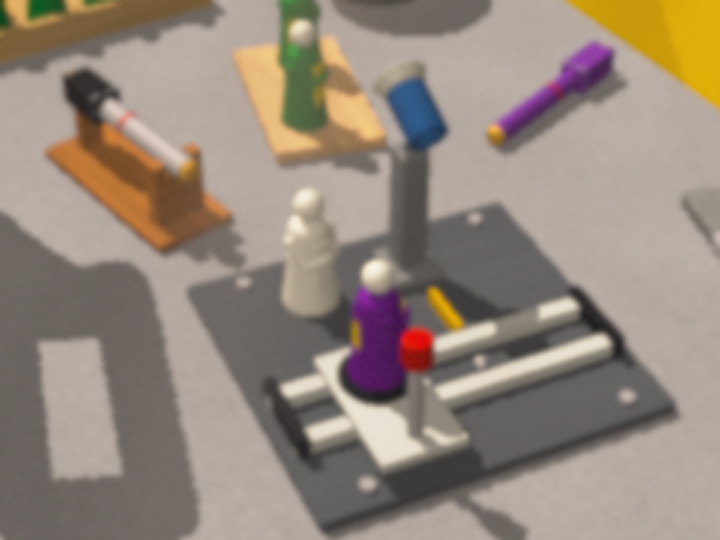

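```bash
python3 - <<'E'
from h import *
c=bot.read_camera("top"); s=bot.read_camera("side")
def P(pts,x0,y0,k,z,cc=c): return onz(cc,(np.array(pts)+.5)/k-.5+[x0,y0],z)
a=P([(75,50),(545,90),(520,575),(32,540)],270,170,4,.012)[:,:2]
print("plate",a, np.linalg.norm(a-np.roll(a,1,0),axis=1))
# plate order TL(+x,+y)=(120,90) TR(120,-200) BR(-180,-200) BL(-180,90)
own=np.array([(120,90),(120,-200),(-180,-200),(-180,90)])/1e3
def rigid(o,w):
    oc,wc=o.mean(0),w.mean(0);A=(o-oc);B=(w-wc)
    th=np.arctan2((A[:,0]*B[:,1]-A[:,1]*B[:,0]).sum(),(A*B).sum());R=np.array([[np.cos(th),-np.sin(th)],[np.sin(th),np.cos(th)]])
    t=wc-R@oc; return th,R,t,(o@R.T+t-w)
th,R,t,e=rigid(own,a);print("fix",np.degrees(th),t,e*1e3)
m=R@[0,.057]+t; print("mouth",m, "proj top",proj(c,[*m,.19]),"side",proj(s,[*m,.19]))
# mouth check: rim ellipse centre top
print("mouth px top crop",P([(103,193)],270,170,4,.19),"side",P([(402,83)],190,180,3,.19,s))
kn=P([(491,410)],270,170,4,.127);print("knob top",kn, "side",P([(416,349)],190,180,3,.115,s)); print("own",R.T@(kn[0,:2]-t))
b=P([(108,193),(603,100),(632,293),(140,390)],145,255,6,.010)[:,:2]
print("cradle sides",np.linalg.norm(b-np.roll(b,1,0),axis=1))
o=np.array([(40,100),(40,-100),(-40,-100),(-40,100)])/1e3
print("cradle",[x for x in rigid(o,b)])
r=P([(332,240)],145,255,6,.073);print("ring",r)
g=P([(80,249),(213,228),(225,302),(93,323)],145,255,6,.085);print("grip",g,g.mean(0))
ends=P([(62,293),(598,192)],145,255,6,.070);d=ends[0]-ends[1];print(ends,np.linalg.norm(d),np.degrees(np.arctan2(-d[0],d[1])))
E
```

```text
plate [[ 0.68814664  0.0578086 ]
 [ 0.65757712 -0.22878784]
 [ 0.36398894 -0.20116322]
 [ 0.39123503  0.0877848 ]] [0.29842098 0.28822217 0.29488496 0.29022975]
fix -5.651393148633615 [ 0.56050727 -0.01931101] [[ 0.64016565  0.62587203]
 [ 2.65177492 -1.36813032]
 [-2.30188152  0.54991377]
 [-0.99005905  0.19234452]]
mouth [0.56612038 0.03741194] proj top [[295.07624252 217.90976825]] side [[322.9749424  206.34730624]]
mouth px top crop [[0.56618092 0.03678963 0.19      ]] side [[0.56521102 0.03277171 0.19      ]]
knob top [[ 0.4536135  -0.17033806  0.127     ]] side [[ 0.45448599 -0.16944682  0.115     ]]
own [-0.09150174 -0.16081939]
cradle sides [0.07920014 0.20003024 0.07762546 0.19766684]
cradle [np.float64(0.168119750860876), array([[ 0.98590113, -0.16732891],
       [ 0.16732891,  0.98590113]]), array([0.41716403, 0.25717187]), array([[ 0.00048713,  0.00046922],
       [ 0.00095805,  0.00057923],
       [-0.00107733, -0.00176929],
       [-0.00036785,  0.00072085]])]
ring [[0.41625167 0.25922732 0.073     ]]
grip [[0.41427874 0.35103726 0.085     ]
 [0.42111423 0.30125559 0.085     ]
 [0.39350237 0.29653717 0.085     ]
 [0.38668434 0.34580691 0.085     ]] [0.40389492 0.32365923 0.085     ]
[[0.39845704 0.36200959 0.07      ]
 [0.43241786 0.15916921 0.07      ]] 0.205663706273117 9.504667774168992
```

```bash
python3 -m jog '[[[0,0,0,8,0.7],[0,0,0,8,0.7],[0,0,0,8,0.7],[0,0,0,8,0.7],[0,0,0,8,0.7],[0,0,0,8,0.7],[0,0,0,8,0.7],[0,0,0,8,0.7],[0,0,0,0,0.7],[0,0,0,0,0.7]]]' 3
cat >> h.py <<'E'
from scipy.spatial.transform import Rotation as Ro
def togo(p):
    s=bot.get_state(); R=Ro.from_quat(s["tool_rot"]); d=R.inv().apply(np.array(p)-s["eef_pos"])*100
    y=R.as_matrix()[:,1]
    print("t",s["time_s"],"pos",s["eef_pos"].round(4),"jaw deg",np.degrees(np.arctan2(y[1],y[0])).round(2),"tilt z",R.as_matrix()[:,2].round(4),"\n togo cm",d.round(2),"F",s["force"].round(2),"w",s["grip_width"].round(4),"q",s["q"].round(2))
E
python3 -c "
from h import *
togo([.405,.323,.13])"
```

```text
time_s: 1.35
eef_pos: [0.1709, 0.5751, 0.2476]
tool_rot: [0.645, 0.764, -0.0, 0.0]
force: [-0.0, 1.4, -0.1]
grip_width: 0.0615Traceback (most recent call last):
  File "<string>", line 3, in <module>
    togo([.405,.323,.13])
    ~~~~^^^^^^^^^^^^^^^^^
  File "h.py", line 19, in togo
    print("t",s["time_s"],"pos",s["eef_pos"].round(4),"jaw deg",np.degrees(np.arctan2(y[1],y[0])).round(2),"tilt z",R.as_matrix()[:,2].round(4),"\n togo cm",d.round(2),"F",s["force"].round(2),"w",s["grip_width"].round(4),"q",s["q"].round(2))
                                                                                                                                                                                                    ^^^^^^^^^^^^^^^^^^^^^
AttributeError: 'float' object has no attribute 'round'
```

```bash
sed -i 's/s\["grip_width"\].round(4)/round(s["grip_width"],4)/' h.py; python3 -c "
from h import *
togo([.405,.323,.13])"
```

```text
t 1.35 pos [0.1709 0.5751 0.2476] jaw deg 9.67 tilt z [-1.e-04 -2.e-04 -1.e+00] 
 togo cm [-28.78  18.85  11.76] F [-0.02  1.36 -0.07] w 0.0615 q [ 1.17  0.36  1.51 -0.    1.27  1.  ]
```

```bash
python3 -m jog '[[[-3.2,2.1,1.0,0,0.7],[-3.2,2.1,1.0,0,0.7],[-3.2,2.1,1.0,0,0.7],[-3.2,2.1,1.0,0,0.7],[-3.2,2.1,1.0,0,0.7],[-3.2,2.1,1.5,0,0.7],[-3.2,2.1,1.5,0,0.7],[-3.2,2.1,1.9,0,0.7],[-3.2,2.05,1.86,0,0.7],[0,0,0,0,0.7]]]'
python3 - <<'E'
from h import *
togo([.405,.323,.076])
crop("side",150,130,350,280,"s2.png",4)
crop("top",145,215,265,330,"t3.png",5)
E
```

```text
time_s: 2.35
eef_pos: [0.4057, 0.3186, 0.1281]
tool_rot: [0.647, 0.763, -0.002, 0.0]
force: [-1.2, 0.1, -0.6]
grip_width: 0.0613
t 2.35 pos [0.4057 0.3186 0.1281] jaw deg 9.41 tilt z [-0.0018 -0.0026 -1.    ] 
 togo cm [0.46 0.01 5.21] F [-1.21  0.06 -0.57] w 0.0613 q [ 0.53  0.39  1.82 -0.    0.94  0.37]
```

View pics/s2.png

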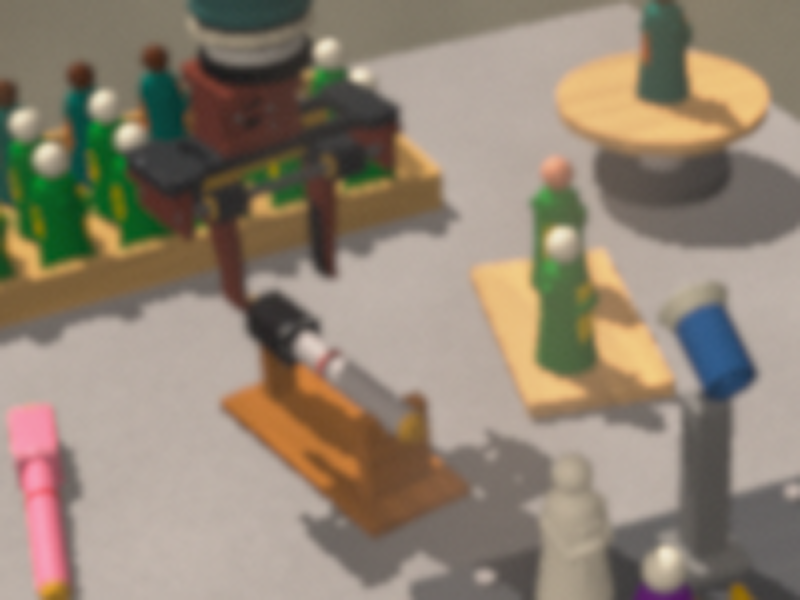

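The open fingers sit either side of the black grip, at about (280,320) in the crop. Descending.

```bash
python3 -m jog '[[[0.2,0,1.7,0,0.7],[0,0,1.7,0,0.7],[0,0,1.7,0,0.7],[0,0,0,0,0.7],[0,0,0,0,0.7]]]'
python3 -c "
from h import *
togo([.405,.323,.076])"
```

```text
time_s: 2.95
eef_pos: [0.4033, 0.3249, 0.0796]
tool_rot: [0.646, 0.764, 0.0, -0.0]
force: [1.3, 0.0, 0.9]
grip_width: 0.0612
t 2.95 pos [0.4033 0.3249 0.0796] jaw deg 9.58 tilt z [ 0.e+00  2.e-04 -1.e+00] 
 togo cm [-0.22  0.13  0.36] F [1.26 0.   0.85] w 0.0612 q [0.54 0.46 1.86 0.   0.82 0.38]
```

```bash
python3 -m jog '[[[-0.2,0.1,0.35,0,0.7],[0,0,0,0,0.5],[0,0,0,0,0.2],[0,0,0,0,0.2],[0,0,0,0,0.2],[0,0,0,0,0.2]]]' 3
python3 -c "
from h import *
togo([.405,.323,.076])"
```

```text
time_s: 3.55
eef_pos: [0.4052, 0.3221, 0.0757]
tool_rot: [0.646, 0.763, 0.0, 0.0]
force: [-0.6, 0.0, 2.0]
grip_width: 0.03
t 3.55 pos [0.4052 0.3221 0.0757] jaw deg 9.45 tilt z [ 1.e-04  0.e+00 -1.e+00] 
 togo cm [ 0.09 -0.   -0.03] F [-0.58  0.    1.96] w 0.03 q [ 0.54  0.47  1.86 -0.    0.81  0.37]
```

```bash
python3 -m jog '[[[-0.02,0,-0.6,0,0.2],[-0.03,0,-0.58,0,0.2],[-0.06,0,-0.59,0,0.2],[-0.09,0,-0.58,0,0.2],[-0.12,0,-0.58,0,0.2],[-0.14,0,-0.57,0,0.2],[0,0,0,0,0.2]]]' 3
python3 - <<'E'
from h import *
togo([.405,.323,.076])
crop("side",170,160,290,270,"s3.png",5)
E
```

```text
time_s: 4.25
eef_pos: [0.4063, 0.3177, 0.1114]
tool_rot: [0.646, 0.763, 0.001, 0.0]
force: [0.4, 0.2, 0.5]
grip_width: 0.03
t 4.25 pos [0.4063 0.3177 0.1114] jaw deg 9.44 tilt z [ 1.2e-03  5.0e-04 -1.0e+00] 
 togo cm [ 0.55 -0.05  3.54] F [0.45 0.19 0.5 ] w 0.03 q [ 0.53  0.41  1.84 -0.    0.89  0.36]
```

View pics/s3.png

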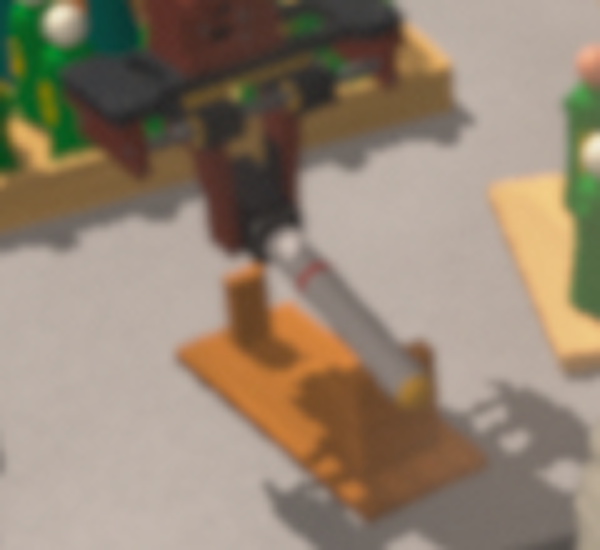

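It pivots as intended: the grip has risen and the nozzle is still in the notch at about (410,385). Continuing to 25°.

```bash
python3 -m jog '[[[-0.17,0,-0.55,0,0.2],[-0.19,0,-0.55,0,0.2],[-0.21,0,-0.55,0,0.2],[-0.23,0,-0.52,0,0.2],[0,0,0,0,0.2],[0,0,0,0,0.2],[0,0,0,0,0.2]]]' 3
python3 -m jog '[[[0,0,0,0,0.2],[0,0,0,0,0.2]]]' 35
python3 - <<'E'
from h import *
togo([.405,.323,.076])
crop("side",170,160,290,270,"s4.png",5)
crop("top",145,215,265,330,"t4.png",5)
E
```

```text
time_s: 5.0
eef_pos: [0.4073, 0.3098, 0.1322]
tool_rot: [0.646, 0.763, 0.0, 0.0]
force: [0.6, -1.2, -0.4]
grip_width: 0.0298
time_s: 5.2
eef_pos: [0.4072, 0.3098, 0.1321]
tool_rot: [0.646, 0.763, -0.0, 0.0]
force: [0.5, -0.8, 0.2]
grip_width: 0.0295
t 5.2 pos [0.4072 0.3098 0.1321] jaw deg 9.47 tilt z [ 0.e+00 -2.e-04 -1.e+00] 
 togo cm [ 1.34 -0.    5.61] F [ 0.54 -0.77  0.22] w 0.0295 q [ 0.52  0.37  1.83 -0.    0.94  0.35]
```

View pics/s4.png

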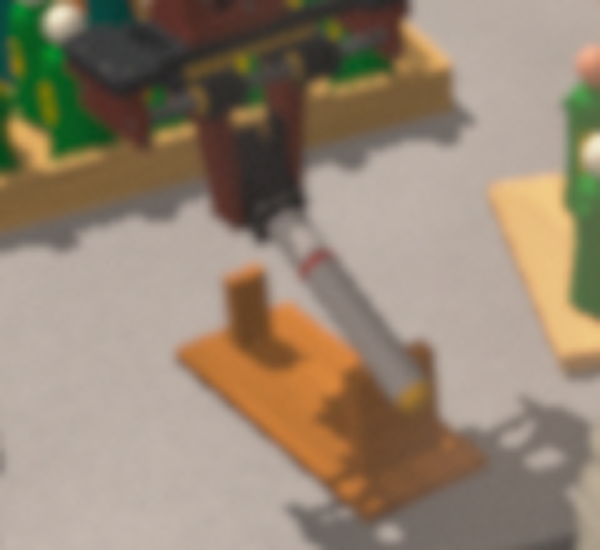

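View pics/t4.png

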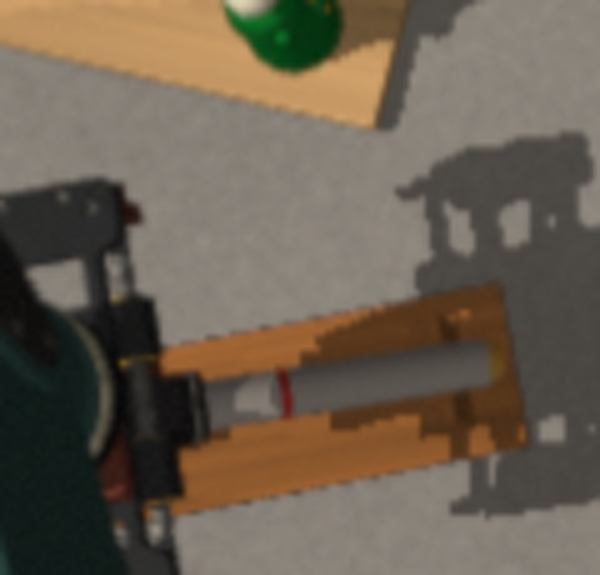

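```bash
cat >> h.py <<'E'
def tri(c,uv,s,uw):
    o1,d1=rays(c,[uv]);o2,d2=rays(s,[uw]);d1=d1[0]/np.linalg.norm(d1);d2=d2[0]/np.linalg.norm(d2)
    ab=np.linalg.lstsq(np.c_[d1,-d2],o2-o1,rcond=None)[0];p,q=o1+ab[0]*d1,o2+ab[1]*d2
    return (p+q)/2,np.linalg.norm(p-q)
E
python3 - <<'E'
from h import *
c=bot.read_camera("top"); s=bot.read_camera("side")
f=lambda p,x,y,k:(np.array(p)+.5)/k-.5+[x,y]
T=lambda a,b:tri(c,f(a,145,215,5),s,f(b,170,160,5))
r,e1=T((285,394),(313,263)); t,e2=T((495,360),(410,392))
print(r,e1,t,e2); d=r-t; print(np.linalg.norm(d),np.degrees(np.arctan2(d[2],np.hypot(d[0],d[1]))),np.degrees(np.arctan2(-d[0],d[1])))
g=bot.get_state()["eef_pos"]-[0,0,.006]; print(g,g-r,np.linalg.norm(g-r))
E
```

```text
[0.4159043  0.24934019 0.1049771 ] 0.003244201470303629 [0.43048816 0.16150414 0.06948039] 0.004212420918851025
0.09585342053909378 21.735523756460765 9.42710454065147
[0.40718859 0.30971414 0.12618017] [-0.0087157   0.06037395  0.02120307] 0.06457977239269502
```

```bash
python3 -m jog '[[[0,0,0,0,0.2],[-0.1,0,-0.25,0,0.2],[-0.1,0,-0.25,0,0.2],[0,0,0,0,0.2],[0,0,0,0,0.2]]]' 3
python3 -m jog '[[[0,0,0,0,0.2],[0,0,0,0,0.2],[0,0,-2,0,0.2],[0,0,-4,0,0.2],[0,0,-4,0,0.2],[0,0,-4,0,0.2],[0,0,0,7.5,0.2],[0,0,0,7.5,0.2],[0,0,0,0,0.2]]]' 35
python3 - <<'E'
from h import *
togo([.405,.323,.276])
crop("side",150,100,350,250,"s5.png",4)
crop("top",100,180,300,330,"t5.png",4)
E
```

```text
time_s: 5.9
eef_pos: [0.4076, 0.3077, 0.1374]
tool_rot: [0.646, 0.763, 0.0, 0.0]
force: [0.0, 0.6, -0.8]
grip_width: 0.03
time_s: 6.8
eef_pos: [0.4074, 0.3077, 0.2775]
tool_rot: [0.741, 0.672, 0.0, 0.0]
force: [0.4, 0.6, -1.4]
grip_width: 0.0297
t 6.8 pos [0.4074 0.3077 0.2775] jaw deg -5.61 tilt z [ 3.e-04  1.e-04 -1.e+00] 
 togo cm [ 1.5  -0.39  0.15] F [ 0.4   0.58 -1.4 ] w 0.0297 q [ 0.51  0.2   1.66 -0.    1.28  0.61]
```

View pics/s5.png

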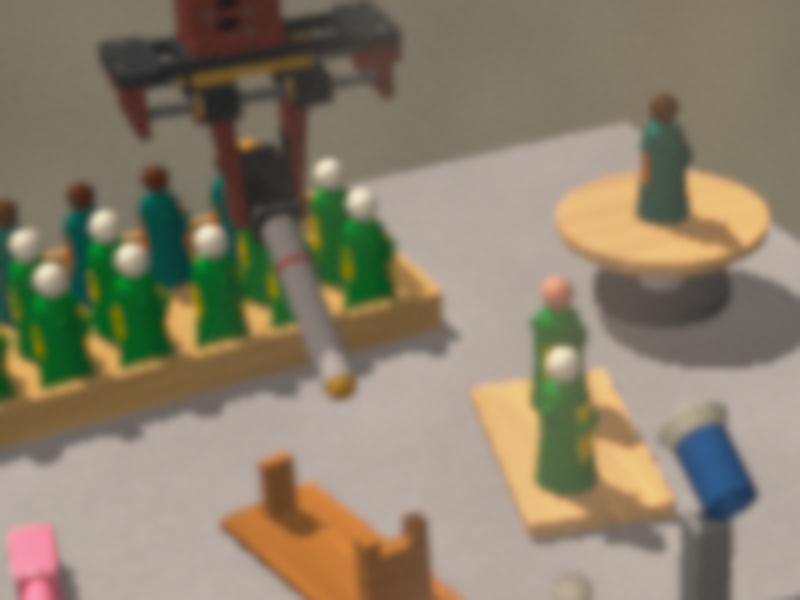

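View pics/t5.png

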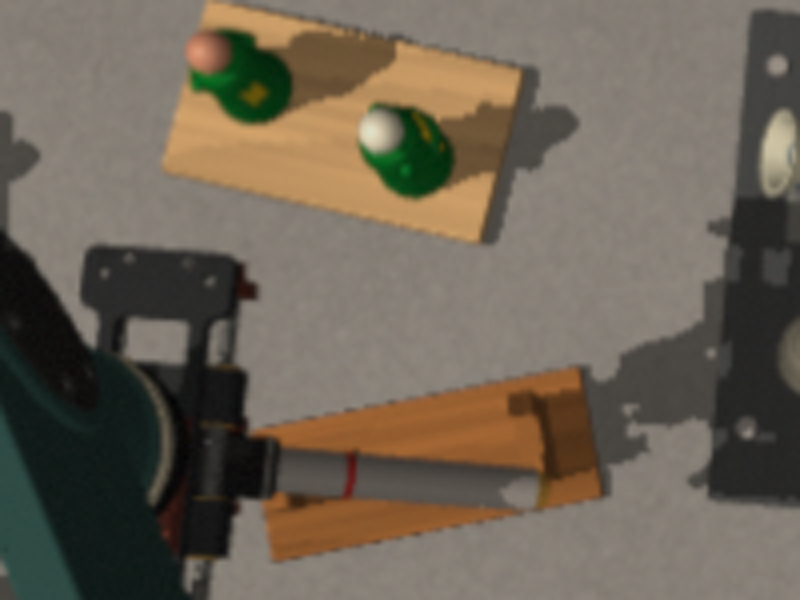

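```bash
python3 - <<'E'
from h import *
c=bot.read_camera("top"); s=bot.read_camera("side")
f=lambda p,x,y,k:(np.array(p)+.5)/k-.5+[x,y]
T=lambda a,b:tri(c,f(a,100,180,4),s,f(b,150,100,4))
r,e1=T((350,475),(291,259)); t,e2=T((545,491),(341,390))
print(r,e1,t,e2); d=r-t; print(np.linalg.norm(d),np.degrees(np.arctan2(d[2],np.hypot(d[0],d[1]))),np.degrees(np.arctan2(-d[0],d[1])))
g=bot.get_state()["eef_pos"]-[0,0,.006]; print(g,g-r,np.linalg.norm(g-r))
u=np.array([.0985*np.cos(np.radians(25)),.995*np.cos(np.radians(25)),np.sin(np.radians(25))])
pred=[g-u*.065,g-u*.165]
print("pred top", [(p-[100,180]+.5)*4-.5 for p in proj(c,pred)],"side",[(p-[150,100]+.5)*4-.5 for p in proj(s,pred)])
for nm,z in (("mouth",0),):
  m=np.array([.5662,.0372,.19])
  for dist in (.130,.065,.105):
    tcp=m+u*(dist)+[0,0,.006]; print(dist,tcp)
togo(np.array([.5662,.0372,.19])+u*(.065+.13)+[0,0,.006])
E
```

```text
[0.40075439 0.246368   0.2519504 ] 0.002346888302162022 [0.39286398 0.15920096 0.20422731] 0.001433128537261712
0.09968873862348984 28.601897046465485 -5.172349500270886
[0.40724565 0.30763529 0.27080286] [0.00649126 0.06126729 0.01885247] 0.06443006114767559
pred top [array([347.84169398, 476.52384713]), array([546.10141822, 493.16459759])] side [array([293.58830417, 269.39956062]), array([342.31327534, 394.8715433 ])]
0.13 [0.57780527 0.15443091 0.25094037]
0.065 [0.57200264 0.09581546 0.22347019]
0.105 [0.57557349 0.13188651 0.24037492]
t 7.0 pos [0.4072 0.3076 0.2768] jaw deg -5.4 tilt z [-9.e-04 -5.e-04 -1.e+00] 
 togo cm [-7.76 18.45 -0.17] F [ 0.7  -0.54 -2.57] w 0.0301 q [ 0.51  0.2   1.66 -0.    1.28  0.61]
```

```bash
python3 -m jog '[[[-0.6,1.5,0,0,0.2],[-1.3,3.1,0,0,0.2],[-1.3,3.1,0,0,0.2],[-1.3,3.1,0,0,0.2],[-1.3,3.1,0,0,0.2],[-1.3,3.1,-0.1,0,0.2],[-0.6,1.45,-0.1,0,0.2],[0,0,0,0,0.2],[0,0,0,0,0.2]]]'
python3 - <<'E'
from h import *
u=np.array([.0985*np.cos(np.radians(25)),.995*np.cos(np.radians(25)),np.sin(np.radians(25))])
togo(np.array([.5662,.0372,.19])+u*(.065+.13)+[0,0,.006])
c=crop("side",250,120,390,240,"s6.png",5)
d=crop("top",180,160,330,270,"t6.png",5)
E
```

```text
time_s: 7.9
eef_pos: [0.583, 0.2133, 0.2788]
tool_rot: [0.741, 0.672, -0.001, -0.001]
force: [-0.6, -0.0, -2.1]
grip_width: 0.03
t 7.9 pos [0.583  0.2133 0.2788] jaw deg -5.56 tilt z [-1.8e-03  1.0e-04 -1.0e+00] 
 togo cm [-0.02  0.07  0.03] F [-0.6  -0.01 -2.11] w 0.03 q [0.24 0.36 1.42 0.   1.36 0.34]
```

View pics/s6.png

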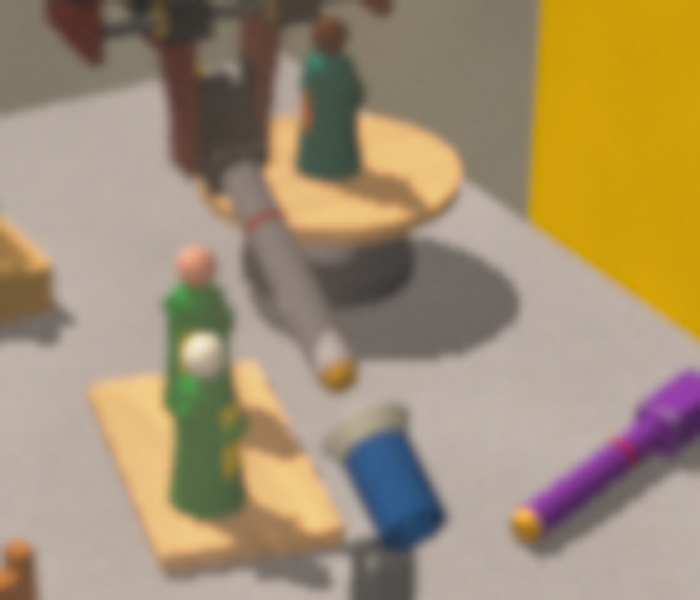

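View pics/t6.png

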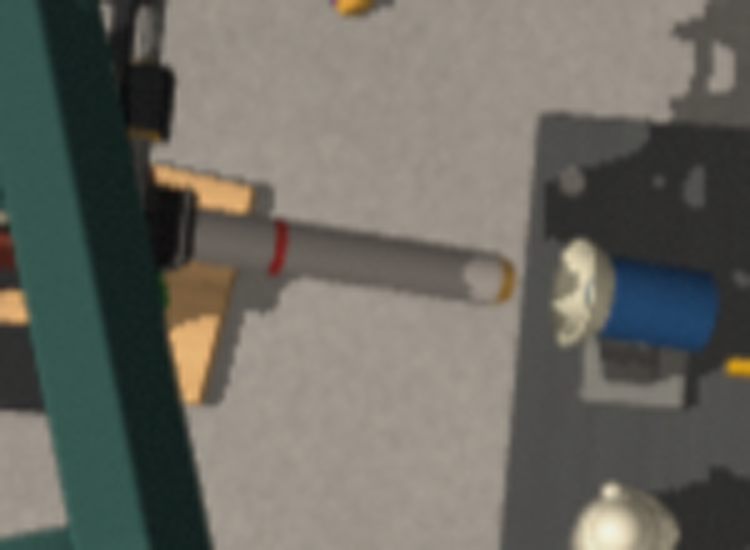

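Both views put the tube in line with the bore. In the side view, ring (261,219) to tip (340,372) extends to the rim at (367,430). In the top view, the axis meets the rim at (575,291). Advancing along the bore.

```bash
python3 -m jog '[[[-0.45,0.05,0.25,0,0.2],[-0.9,0,0.42,0,0.2],[-0.9,0,0.42,0,0.2],[-0.9,0,0.42,0,0.2],[-0.9,0,0.42,0,0.2],[-0.45,0,0.21,0,0.2],[0,0,0,0,0.2],[0,0,0,0,0.2]]]'
python3 - <<'E'
from h import *
u=np.array([.0985*np.cos(np.radians(25)),.995*np.cos(np.radians(25)),np.sin(np.radians(25))])
togo(np.array([.5662,.0372,.19])+u*(.065+.08)+[0,0,.006])
c=crop("side",250,120,390,240,"s7.png",5)
d=crop("top",180,160,330,270,"t7.png",5)
E
```

```text
time_s: 8.8
eef_pos: [0.58, 0.1684, 0.2579]
tool_rot: [0.741, 0.672, 0.0, -0.0]
force: [-0.1, 0.8, -0.8]
grip_width: 0.0296
t 8.8 pos [0.58   0.1684 0.2579] jaw deg -5.58 tilt z [ 1.e-04  2.e-04 -1.e+00] 
 togo cm [-0.05 -0.08  0.06] F [-0.12  0.82 -0.8 ] w 0.0296 q [0.17 0.36 1.49 0.   1.3  0.27]
```

View pics/s7.png

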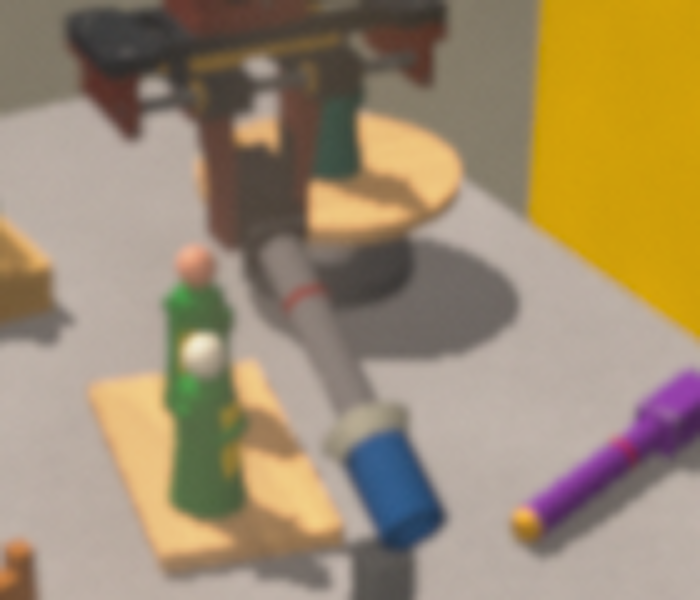

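View pics/t7.png

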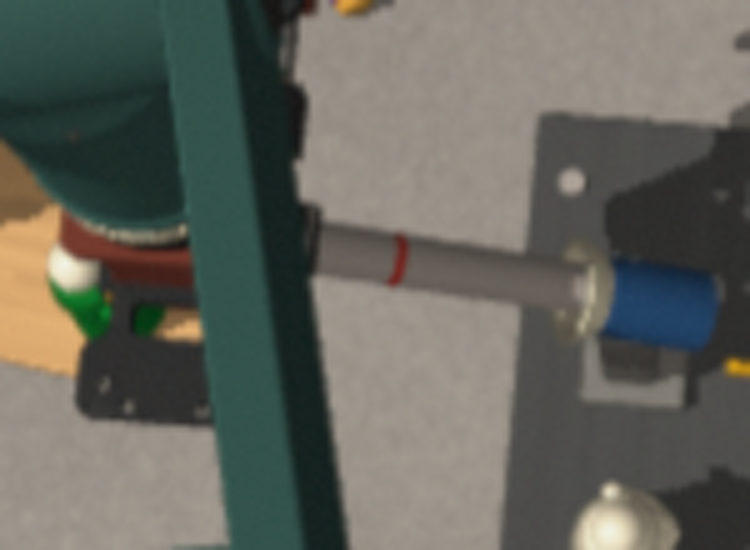

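The tip is inside the flare, with the tube about 2–3 mm towards +x in the top view. I'll correct that and continue.

```bash
python3 -m jog '[[[0,-0.2,0,0,0.2],[-0.45,0,0.21,0,0.2],[-0.45,0,0.21,0,0.2],[-0.45,0,0.21,0,0.2],[0,0,0,0,0.2],[0,0,0,0,0.2]]]'
python3 - <<'E'
from h import *
u=np.array([.0985*np.cos(np.radians(25)),.995*np.cos(np.radians(25)),np.sin(np.radians(25))])
togo(np.array([.5662,.0372,.19])+u*(.065+.065)+[0,0,.006])
c=crop("side",250,120,390,240,"s8.png",5)
d=crop("top",230,180,330,250,"t8.png",7)
E
```

```text
time_s: 9.5
eef_pos: [0.5765, 0.155, 0.2515]
tool_rot: [0.741, 0.672, -0.0, -0.0]
force: [-0.3, 0.3, -0.3]
grip_width: 0.0298
t 9.5 pos [0.5765 0.155  0.2515] jaw deg -5.58 tilt z [-2.e-04  0.e+00 -1.e+00] 
 togo cm [-0.04  0.13  0.05] F [-0.28  0.34 -0.33] w 0.0298 q [0.15 0.35 1.51 0.   1.28 0.24]
```

View pics/s8.png

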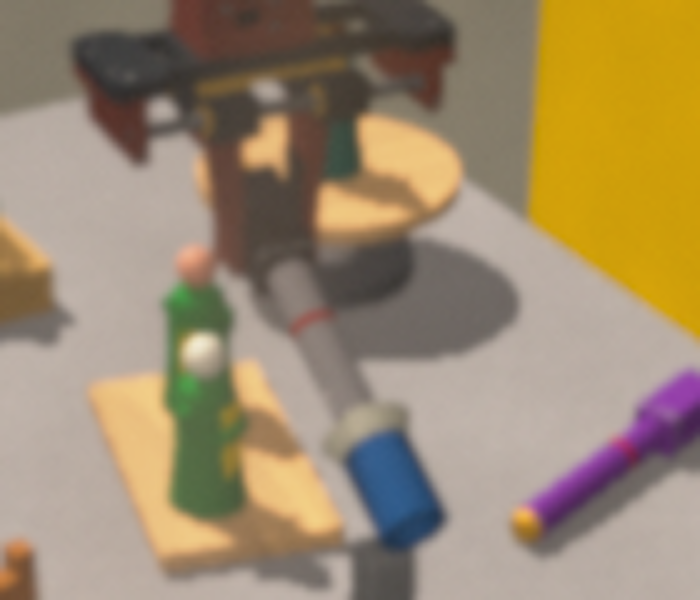

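View pics/t8.png

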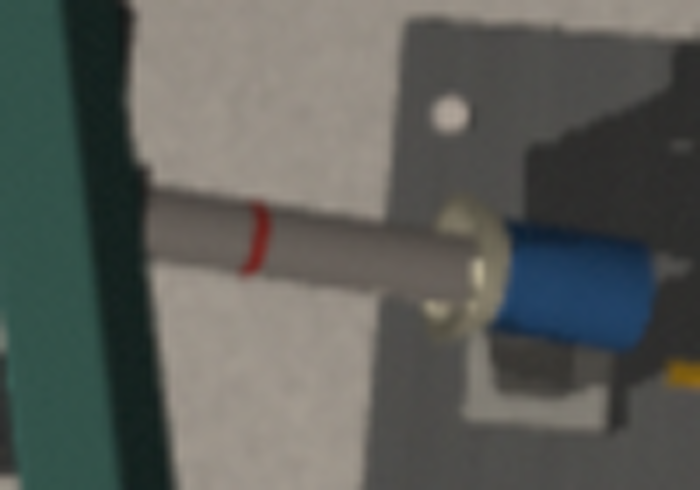

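```bash
python3 -m jog '[[[-0.45,0,0.21,0,0.2],[-0.45,0,0.21,0,0.2],[-0.45,0,0.21,0,0.2],[-0.45,0,0.21,0,0.2],[0,0,0,0,0.2]]]' 12
python3 - <<'E'
from h import *
u=np.array([.0985*np.cos(np.radians(25)),.995*np.cos(np.radians(25)),np.sin(np.radians(25))])
togo(np.array([.5662,.0372,.19])+u*(.065+.045)+[0,0,.006])
E
```

```text
time_s: 10.1
eef_pos: [0.5745, 0.1365, 0.2427]
tool_rot: [0.741, 0.672, -0.0, -0.0]
force: [0.2, -0.4, -0.5]
grip_width: 0.0301
t 10.1 pos [0.5745 0.1365 0.2427] jaw deg -5.58 tilt z [-9.e-04 -4.e-04 -1.e+00] 
 togo cm [0.   0.16 0.02] F [ 0.17 -0.45 -0.45] w 0.0301 q [ 0.12  0.35  1.54 -0.    1.26  0.21]
```

```bash
python3 -m jog '[[[-0.45,0,0.21,0,0.2],[-0.45,0,0.21,0,0.2],[-0.45,0,0.21,0,0.2],[-0.45,0,0.21,0,0.2],[-0.45,0,0.21,0,0.2],[-0.45,0,0.21,0,0.2],[0,0,0,0,0.2],[0,0,0,0,0.2]]]' 12
python3 - <<'E'
from h import *
u=np.array([.0985*np.cos(np.radians(25)),.995*np.cos(np.radians(25)),np.sin(np.radians(25))])
togo(np.array([.5662,.0372,.19])+u*(.065+.015)+[0,0,.006])
c=crop("side",270,150,370,240,"s9.png",6)
d=crop("top",250,180,330,250,"t9.png",8)
E
```

```text
time_s: 10.9
eef_pos: [0.5722, 0.1103, 0.2305]
tool_rot: [0.741, 0.672, -0.0, -0.0]
force: [0.2, 0.0, -1.5]
grip_width: 0.0301
t 10.9 pos [0.5722 0.1103 0.2305] jaw deg -5.57 tilt z [-1.e-04  1.e-04 -1.e+00] 
 togo cm [-0.09  0.12  0.07] F [ 0.18  0.02 -1.47] w 0.0301 q [0.07 0.35 1.57 0.   1.22 0.17]
```

View pics/s9.png

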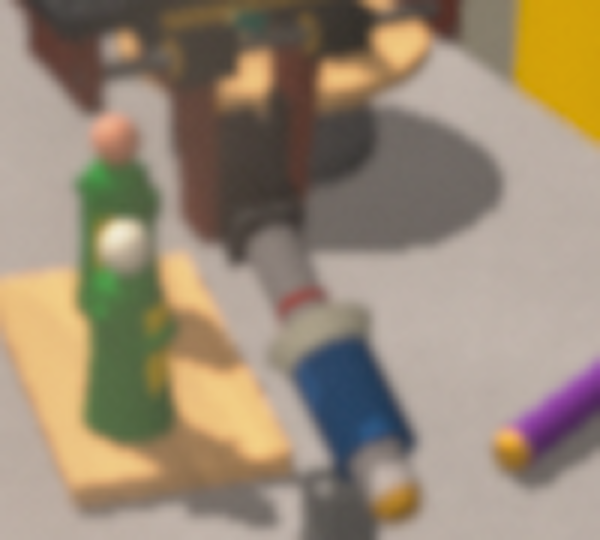

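View pics/t9.png

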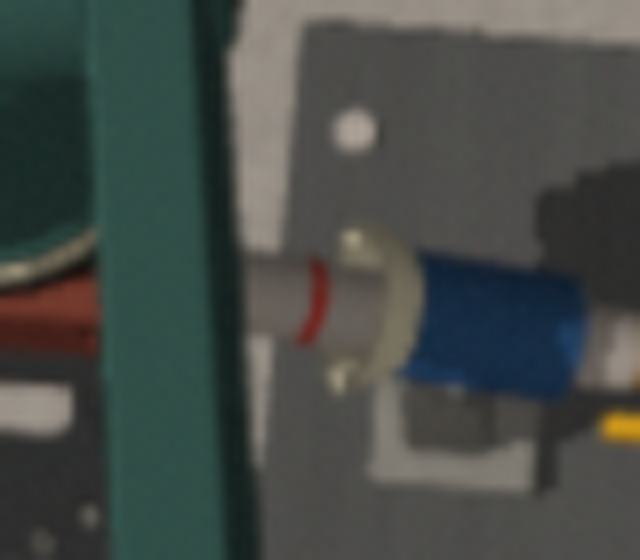

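```bash
python3 - <<'E'
from h import *
c=bot.read_camera("top"); s=bot.read_camera("side")
u=np.array([.0985*np.cos(np.radians(25)),.995*np.cos(np.radians(25)),np.sin(np.radians(25))]);m=np.array([.5662,.0372,.19])
D=[0,-.06,-.085,-.09,-.095,.005,.01,.015,.02]
for d,a,b in zip(D,proj(c,[m+u*d for d in D]),proj(s,[m+u*d for d in D])):
    print(d,((a-[250,180]+.5)*8-.5).round(0),((b-[270,150]+.5)*6-.5).round(0))
# rim circle outline
x=np.array([.995,-.0985,0]);v=np.cross(x,u)
C=[m+.0235*(np.cos(a)*x+np.sin(a)*v) for a in np.radians(range(0,360,45))]
print(((proj(c,C)-[250,180]+.5)*8-.5).round(0).tolist());print(((proj(s,C)-[270,150]+.5)*6-.5).round(0).tolist())
for nm,cc,k,o in(("top",c,8,(250,180)),("side",s,6,(270,150))):
    im=cc["pixels"].astype(int);B,G,R_=im[...,0],im[...,1],im[...,2]
    M=((R_>90)&(R_-G>50)&(R_-B>50)&(abs(G-B)<35)).astype(np.uint8)
    M[:int(o[1])]=0;M[:,:o[0]]=0;M[250:]=0;M[:,330 if nm=='top' else 345:]=0
    n,l,st,ce=cv2.connectedComponentsWithStats(M)
    print(nm,[( st[i].tolist(),((ce[i]-o+.5)*k-.5).round(1)) for i in range(1,n) if st[i][4]>3])
E
```

```text
0 [365. 306.] [321. 341.]
-0.06 [572. 339.] [380. 463.]
-0.085 [656. 353.] [406. 516.]
-0.09 [672. 355.] [411. 527.]
-0.095 [689. 358.] [416. 537.]
0.005 [347. 304.] [316. 331.]
0.01 [329. 301.] [311. 321.]
0.015 [312. 298.] [306. 311.]
0.02 [294. 295.] [302. 301.]
[[372.0, 218.0], [395.0, 234.0], [401.0, 294.0], [385.0, 362.0], [357.0, 395.0], [335.0, 377.0], [330.0, 318.0], [345.0, 253.0]]
[[374.0, 328.0], [367.0, 308.0], [333.0, 306.0], [291.0, 326.0], [267.0, 353.0], [275.0, 373.0], [309.0, 374.0], [350.0, 355.0]]
top [([288, 215, 3, 7, 12], array([316.8, 308.8])), ([250, 216, 11, 4, 25], array([ 56.3, 304.6]))]
side [([286, 170, 5, 5, 21], array([110.8, 133.4])), ([317, 198, 5, 3, 5], array([296.5, 297.7]))]
```

```bash
python3 -m jog '[[[-0.3,0,0.14,0,0.2],[-0.3,0,0.14,0,0.2],[-0.35,0,0.17,0,0.2],[0,0,0,0,0.2],[0,0,0,0,0.2]]]' 12
python3 - <<'E'
from h import *
u=np.array([.0985*np.cos(np.radians(25)),.995*np.cos(np.radians(25)),np.sin(np.radians(25))])
m=np.array([.5662,.0372,.19])
togo(m+u*(.065)+[0,0,.006])
c=crop("side",280,170,350,230,"s10.png",10)
d=crop("top",260,190,320,240,"t10.png",12)
x=np.array([.995,-.0985,0]);v=np.cross(x,u);print(v)
for k in(-.002,0,.002,.005,.008):
    P=[m+u*k+.011*(np.cos(a)*x+np.sin(a)*v) for a in np.radians([0,45,90,135,180])]
    print(k,((proj(d,P)-[260,190]+.5)*12-.5).round(0).tolist(),((proj(c,P)-[280,170]+.5)*10-.5).round(0).tolist())
P=[m+.0235*(np.cos(a)*x+np.sin(a)*v) for a in np.radians([0,45,90,135,180,225,270,315])]
print("rim",((proj(d,P)-[260,190]+.5)*12-.5).round(0).tolist(),((proj(c,P)-[280,170]+.5)*10-.5).round(0).tolist())
E
```

```text
time_s: 11.6
eef_pos: [0.5712, 0.1008, 0.2259]
tool_rot: [0.741, 0.672, -0.0, -0.0]
force: [0.4, 0.5, -0.4]
grip_width: 0.0298
t 11.6 pos [0.5712 0.1008 0.2259] jaw deg -5.57 tilt z [-3.e-04 -0.e+00 -1.e+00] 
 togo cm [-0.49  0.12  0.25] F [ 0.37  0.49 -0.41] w 0.0298 q [ 0.06  0.35  1.58 -0.    1.21  0.15]
[-0.0416279  -0.42050517  0.90606059]
-0.002 [[443.0, 279.0], [460.0, 291.0], [463.0, 333.0], [452.0, 380.0], [433.0, 404.0]] [[480.0, 365.0], [474.0, 349.0], [448.0, 348.0], [415.0, 363.0], [397.0, 385.0]]
0 [[433.0, 278.0], [449.0, 290.0], [453.0, 331.0], [442.0, 378.0], [422.0, 402.0]] [[476.0, 358.0], [471.0, 343.0], [444.0, 342.0], [412.0, 357.0], [393.0, 378.0]]
0.002 [[422.0, 276.0], [438.0, 288.0], [442.0, 330.0], [431.0, 377.0], [412.0, 401.0]] [[473.0, 352.0], [468.0, 336.0], [441.0, 335.0], [409.0, 350.0], [390.0, 372.0]]
0.005 [[406.0, 273.0], [422.0, 285.0], [426.0, 327.0], [415.0, 374.0], [396.0, 398.0]] [[468.0, 342.0], [463.0, 326.0], [436.0, 325.0], [404.0, 340.0], [385.0, 362.0]]
0.008 [[390.0, 271.0], [406.0, 283.0], [410.0, 325.0], [399.0, 372.0], [380.0, 396.0]] [[463.0, 332.0], [458.0, 316.0], [431.0, 315.0], [399.0, 330.0], [381.0, 352.0]]
rim [[439.0, 207.0], [473.0, 232.0], [482.0, 322.0], [458.0, 423.0], [416.0, 473.0], [383.0, 445.0], [376.0, 358.0], [398.0, 260.0]] [[523.0, 347.0], [512.0, 313.0], [455.0, 311.0], [386.0, 343.0], [346.0, 389.0], [359.0, 423.0], [415.0, 424.0], [483.0, 393.0]]
```

View pics/s10.png

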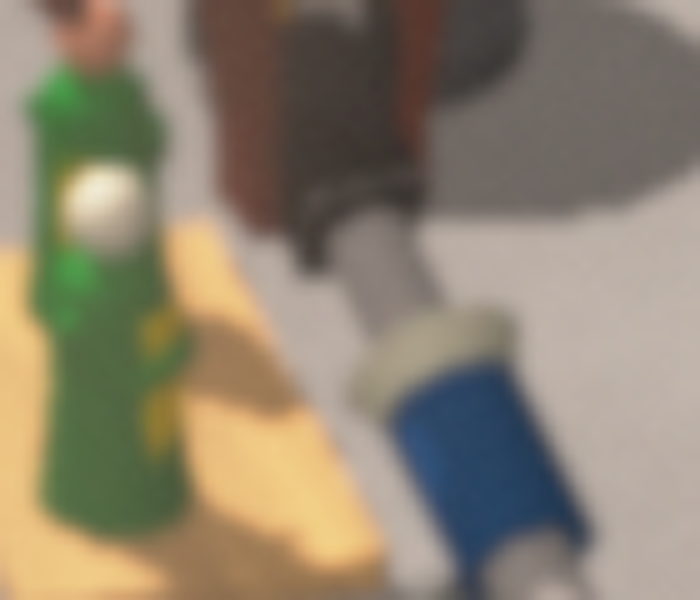

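View pics/t10.png

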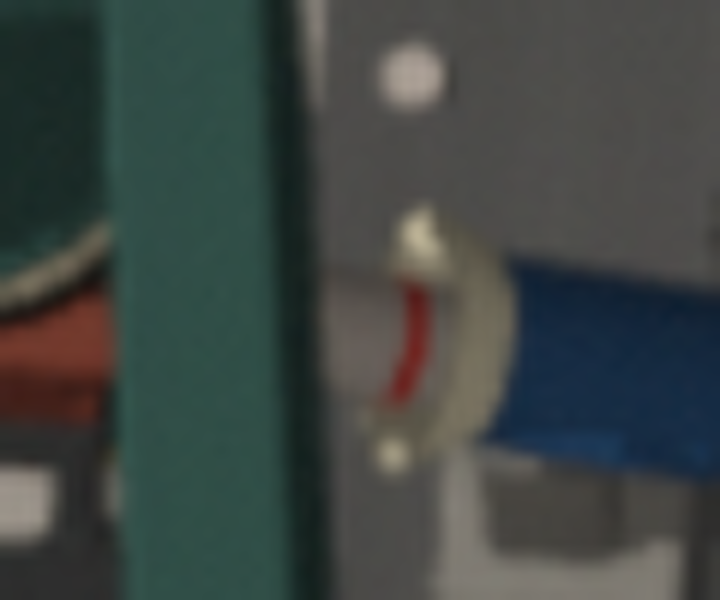

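```bash
python3 - <<'E'
from h import *
im=cv2.imread("pics/top0.png");k=12
z=cv2.resize(im[190:240,260:320],None,fx=k,fy=k,interpolation=cv2.INTER_CUBIC)
d=bot.read_camera("top")
m=np.array([.5662,.0372,.19]);u=np.array([.0985*np.cos(np.radians(25)),.995*np.cos(np.radians(25)),np.sin(np.radians(25))])
x=np.array([.995,-.0985,0]);v=np.cross(x,u)
for r,col in((.0235,(0,0,255)),(.0185,(0,255,0))):
  for off,c2 in((0,col),(.003,(255,0,255))):
    P=[m+u*off+r*(np.cos(a)*x+np.sin(a)*v) for a in np.linspace(0,6.28,60)]
    q=((proj(d,P)-[260,190]+.5)*k-.5).round().astype(int)
    cv2.polylines(z,[q.reshape(-1,1,2)],True,c2,1)
cv2.imwrite("pics/rim.png",z)
E
```

```text
(no output)
```

View pics/rim.png

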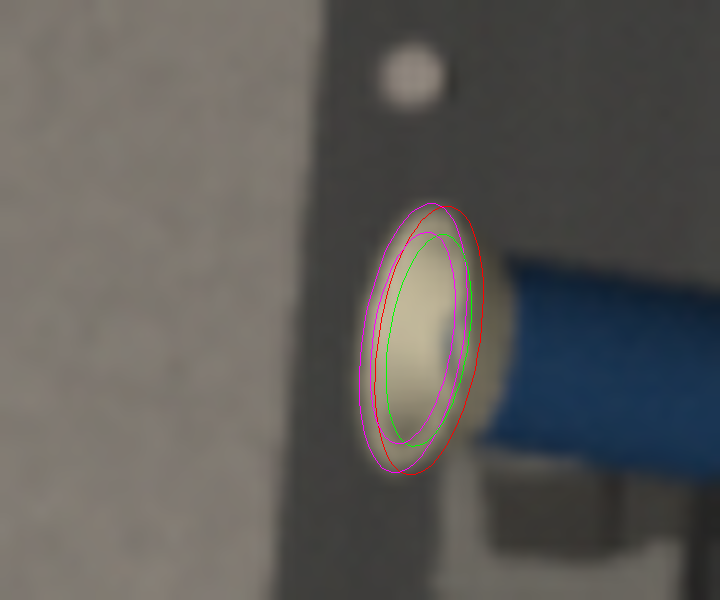

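The rim outline fits about 3 mm further out than my estimate. The ring is therefore about 2.5 mm short. I'll advance 1.3 mm and release.

```bash
python3 -m jog '[[[-0.12,0,0.06,0,0.2],[0,0,0,0,0.2],[0,0,0,0,0.2]]]' 12
python3 -m jog '[[[0,0,0,0,0.2],[0,0,0,0,0.2],[0,0,0,0,0.45],[0,0,0,0,0.5],[0,0,0,0,0.5]]]' 3
python3 - <<'E'
from h import *
togo([0.57,.1,.3])
d=crop("top",260,190,320,240,"t11.png",12)
c=crop("side",280,170,350,230,"s11.png",10)
E
```

```text
time_s: 12.05
eef_pos: [0.5711, 0.0998, 0.2255]
tool_rot: [0.74, 0.672, -0.0, 0.0]
force: [-0.1, 0.5, -0.5]
grip_width: 0.0299
time_s: 12.55
eef_pos: [0.5713, 0.0998, 0.2256]
tool_rot: [0.74, 0.672, 0.0, 0.0]
force: [0.2, 0.1, -0.3]
grip_width: 0.0438
t 12.55 pos [0.5713 0.0998 0.2256] jaw deg -5.54 tilt z [ 3.e-04 -1.e-04 -1.e+00] 
 togo cm [ 0.01 -0.13 -7.44] F [ 0.19  0.06 -0.32] w 0.0438 q [ 0.05  0.35  1.58 -0.    1.21  0.15]
```

View pics/t11.png

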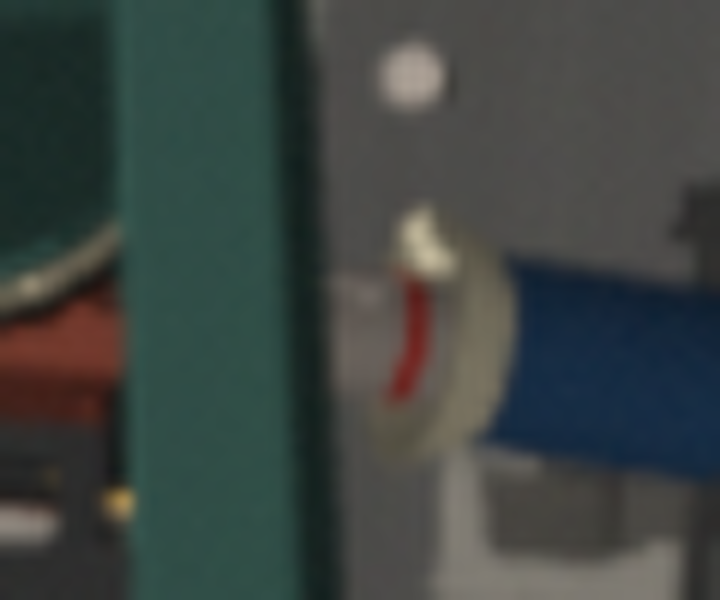

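View pics/s11.png

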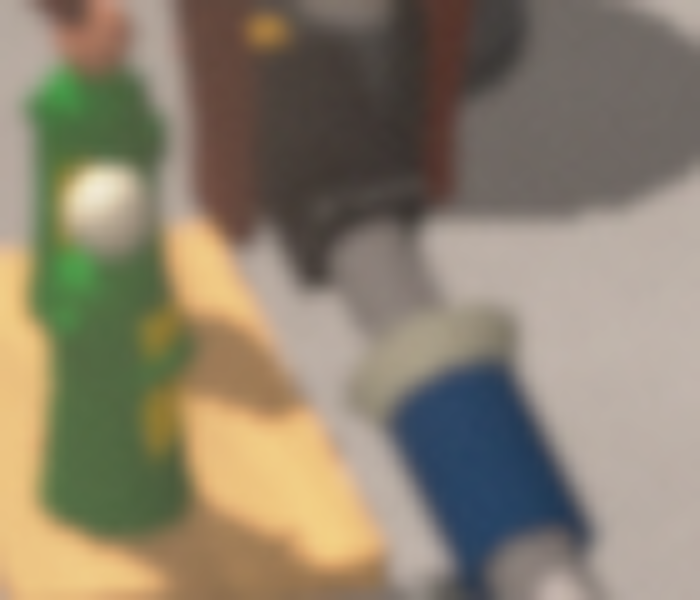

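```bash
python3 -m jog '[[[0,0,0,0,0.6],[0,0,-2,0,0.6],[0,0,-4,0,0.6],[0,0,-4,0,0.6],[4,0,0,0,0.6],[4,0,0,0,0.6],[4,0,0,0,0.6],[0,0,0,0,0.6]]]' 3
cat > ringchk.py <<'E'
from h import *
import sys
d=bot.read_camera("top")
m=np.array([.5662,.0372,.19]);u=np.array([.0985*np.cos(np.radians(25)),.995*np.cos(np.radians(25)),np.sin(np.radians(25))])
x=np.array([.995,-.0985,0]);v=np.cross(x,u)
im=d["pixels"].astype(int);M=((im[...,2]-im[...,1]>35)&(im[...,2]-im[...,0]>35))
M[:205]=0;M[235:]=0;M[:,:285]=0;M[:,305:]=0
yy,xx=np.where(M);w=(im[...,2]-im[...,1])[M];cen=np.array([(xx*w).sum(),(yy*w).sum()])/w.sum();print("red",len(xx),cen)
for k in np.arange(-.004,.0101,.002):
    P=[m+u*k+.011*(np.cos(a)*x+np.sin(a)*v) for a in np.radians(range(10,171,10))];print(round(k,3),proj(d,P).mean(0).round(2))
k=12;z=cv2.resize(d["pixels"][190:240,260:320],None,fx=k,fy=k,interpolation=cv2.INTER_CUBIC);cv2.imwrite("pics/"+sys.argv[1]+".png",z)
for off,c2 in((0,(0,0,255)),(.003,(255,0,255))):
    P=[m+u*off+.0235*(np.cos(a)*x+np.sin(a)*v) for a in np.linspace(0,6.28,60)]
    cv2.polylines(z,[((proj(d,P)-[260,190]+.5)*k-.5).round().astype(int).reshape(-1,1,2)],True,c2,1)
cv2.imwrite("pics/"+sys.argv[1]+"o.png",z)
E
python3 ringchk.py t12; python3 -c "
from h import *
togo([0.57,.1,.3])
crop('side',260,150,360,240,'s12.png',7)"
```

```text
time_s: 13.45
eef_pos: [0.5828, 0.2235, 0.3254]
tool_rot: [0.739, 0.673, 0.001, -0.001]
force: [-0.1, -0.4, 0.7]
grip_width: 0.0522
red 21 [294.02713488 217.80686353]
-0.004 [298.35 217.68]
-0.002 [297.46 217.54]
0.0 [296.58 217.4 ]
0.002 [295.69 217.26]
0.004 [294.8  217.12]
0.006 [293.91 216.97]
0.008 [293.02 216.83]
0.01 [292.13 216.69]
t 13.5 pos [0.5826 0.2212 0.3252] jaw deg -5.36 tilt z [-2.e-04  0.e+00 -1.e+00] 
 togo cm [-12.18  -0.12   2.52] F [ 0.31 -1.47  0.09] w 0.0529 q [0.25 0.34 1.35 0.   1.45 0.35]
```

View pics/t12o.png

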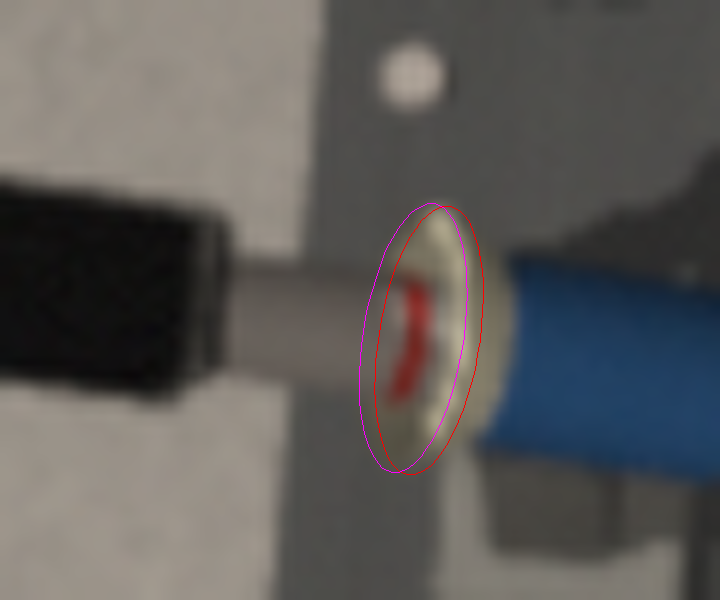

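View pics/s12.png

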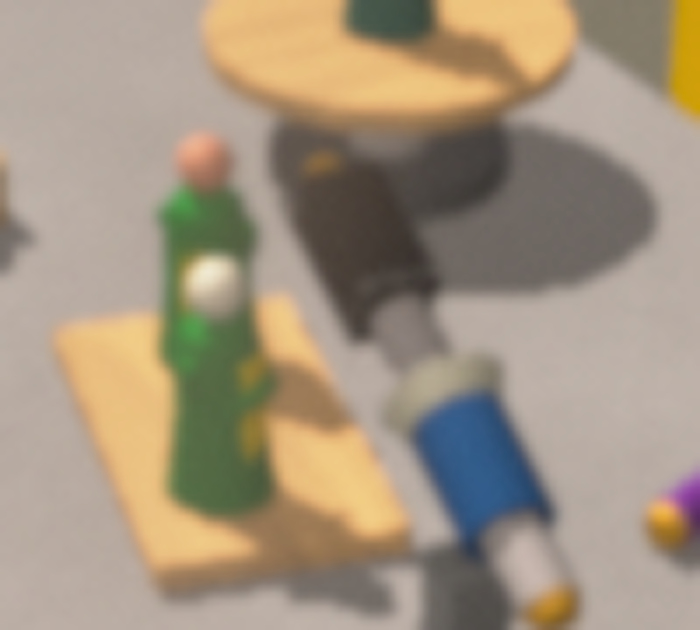

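The tube rests in the bore at a good angle. The ring still reads about 2–2.5 mm short, so I'll regrip gently and nudge it in.

```bash
python3 -m jog '[[[-4,0,0,0,0.6],[-4,0,0,0,0.6],[-4,0,0,0,0.6],[0,0,4,0,0.6],[0,0,4,0,0.6],[0,0,2,0,0.6],[0,0,0,0,0.2],[0,0,0,0,0.2],[0,0,0,0,0.2],[0,0,0,0,0.2]]]' 6
python3 -c "
from h import *
togo([0.5713,.0998,.2256])"
```

```text
time_s: 14.55
eef_pos: [0.5722, 0.0995, 0.2271]
tool_rot: [0.74, 0.672, 0.001, 0.001]
force: [0.4, -1.3, 0.8]
grip_width: 0.0309
t 14.55 pos [0.5722 0.0995 0.2271] jaw deg -5.54 tilt z [ 2.8e-03 -5.0e-04 -1.0e+00] 
 togo cm [ 0.02 -0.09  0.15] F [ 0.38 -1.33  0.82] w 0.0309 q [ 0.05  0.35  1.58 -0.    1.21  0.15]
```

```bash
python3 -m jog '[[[0,0,0,0,0.2],[0,0,0,0,0.2],[-0.1,0,0.05,0,0.2],[-0.1,0,0.05,0,0.2],[0,0,0,0,0.2],[0,0,0,0,0.2]]]' 10
python3 -m jog '[[[0,0,0,0,0.4],[0,0,0,0,0.6],[0,0,0,0,0.6],[0,0,0,0,0.6],[0,0,-2,0,0.6],[0,0,-4,0,0.6],[0,0,-4,0,0.6],[4,0,0,0,0.6],[4,0,0,0,0.6],[4,0,0,0,0.6]]]' 3
python3 ringchk.py t13; python3 -c "
from h import *
togo([0.57,.1,.3])
crop('side',260,150,360,240,'s13.png',7)"
```

```text
time_s: 15.15
eef_pos: [0.5716, 0.0994, 0.2256]
tool_rot: [0.74, 0.672, 0.002, -0.0]
force: [-0.2, 5.2, 6.3]
grip_width: 0.0299
time_s: 16.15
eef_pos: [0.5828, 0.2181, 0.3249]
tool_rot: [0.741, 0.672, 0.0, 0.0]
force: [1.2, -0.2, -0.3]
grip_width: 0.0529
red 21 [293.97244444 218.44266667]
-0.004 [298.35 217.68]
-0.002 [297.46 217.54]
0.0 [296.58 217.4 ]
0.002 [295.69 217.26]
0.004 [294.8  217.12]
0.006 [293.91 216.97]
0.008 [293.02 216.83]
0.01 [292.13 216.69]
t 16.2 pos [0.5829 0.2242 0.3244] jaw deg -5.44 tilt z [ 8.0e-04  4.8e-03 -1.0e+00] 
 togo cm [-12.5   -0.11   2.38] F [0.8  3.03 0.29] w 0.0529 q [0.25 0.34 1.35 0.   1.45 0.35]
```

View pics/t13o.png

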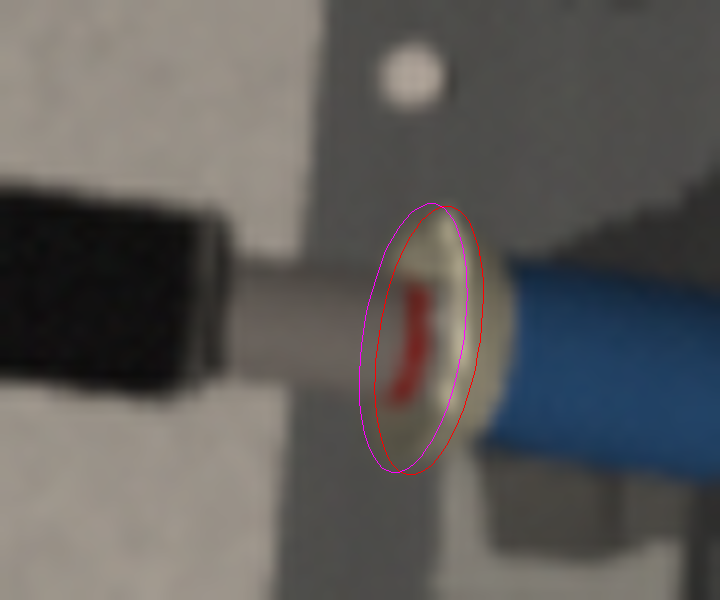

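View pics/s13.png

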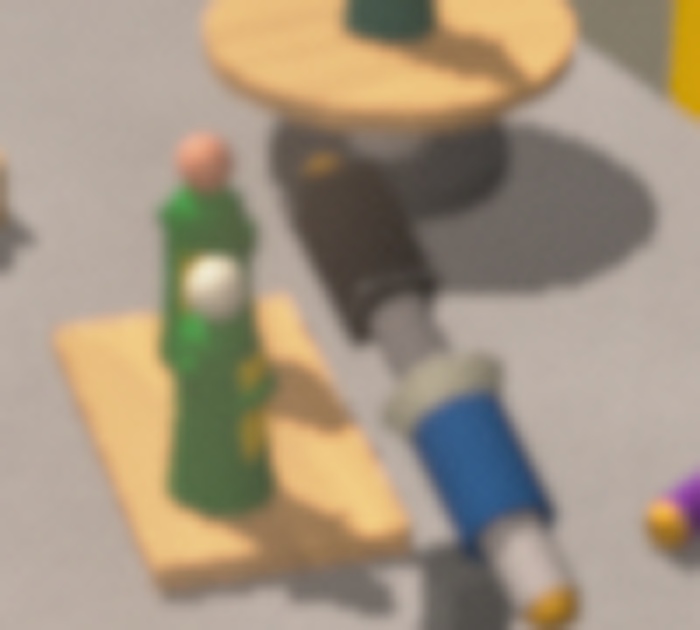

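```bash
python3 - <<'E'
from h import *
k=8
m=np.array([.5662,.0372,.19]);u=np.array([.0985*np.cos(np.radians(25)),.995*np.cos(np.radians(25)),np.sin(np.radians(25))])
x=np.array([.995,-.0985,0]);v=np.cross(x,u)
ims=[]
for nm,o in(("top",(275,190)),("side",(305,195))):
    d=bot.read_camera(nm)
    z=cv2.resize(d["pixels"][o[1]:o[1]+60,o[0]:o[0]+80 if nm=="top" else o[0]+50],None,fx=k,fy=k,interpolation=cv2.INTER_CUBIC)
    for off,r,c2 in((.003,.0235,(255,0,255)),(-.057,.0175,(255,0,255)),(-.097,.008,(255,0,255)),(-.094,.008,(0,255,255))):
        P=[m+u*off+r*(np.cos(a)*x+np.sin(a)*v) for a in np.linspace(0,6.28,60)]
        cv2.polylines(z,[((proj(d,P)-o+.5)*k-.5).round().astype(int).reshape(-1,1,2)],True,c2,1)
    ims.append(z)
h=480
cv2.imwrite("pics/tip_t.png",ims[0]);cv2.imwrite("pics/tip_s.png",ims[1])
E
```

```text
(no output)
```

View pics/tip_t.png

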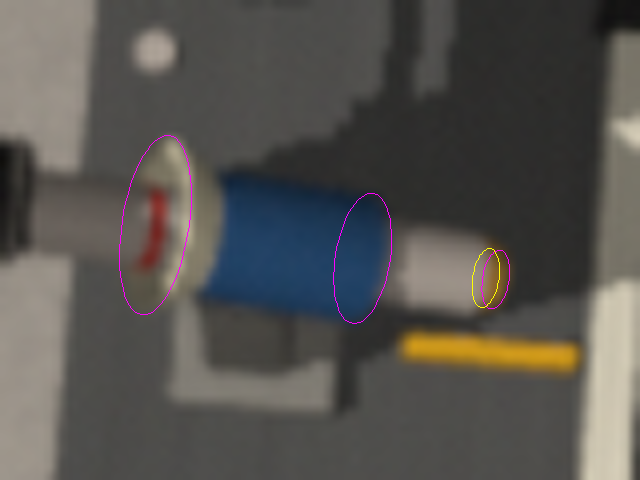

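View pics/tip_s.png

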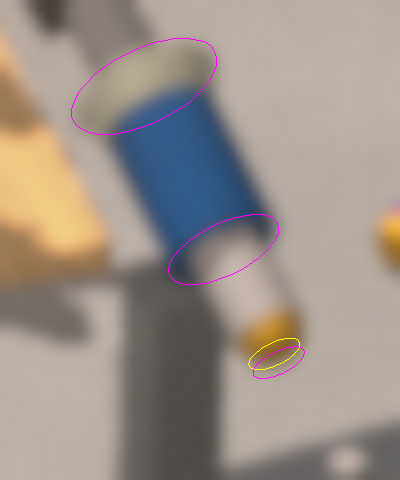

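The tube cues agree at about 2 mm short, well within tolerance: ring, tip in the top view, and tip in the side view after allowing for tail droop. On to the carrier knob.

```bash
python3 -c "
from h import *
togo([0.4536,-.1703,.22])"
```

```text
t 16.35 pos [0.5823 0.2176 0.3239] jaw deg -5.44 tilt z [-8.e-04 -9.e-04 -1.e+00] 
 togo cm [-39.83  -9.13  10.44] F [ 0.19 -0.5   0.07] w 0.053 q [ 0.25  0.34  1.36 -0.    1.45  0.34]
```

```bash
python3 -m jog '[[[-4.4,-1.0,0,0,0.9],[-4.4,-1.0,0,0,0.9],[-4.4,-1.0,0,0,0.9],[-4.4,-1.0,0,0,0.9],[-4.4,-1.0,0,0,0.9],[-4.4,-1.0,0,0,0.9],[-4.4,-1.0,0,0,0.9],[-4.4,-1.0,0,0,0.9],[-4.4,-1.0,0,0,0.9],[0,0,0,0,0.9]]]' 10
python3 -m jog '[[[0,0,4,0,0.9],[0,0,4,0,0.9],[0,0,2,0,0.9],[0,0,0,0,0.9],[0,0,0,0,0.9]]]' 10
python3 -c "
from h import *
togo([0.4536,-.1703,.121])
crop('side',250,180,420,340,'s14.png',4)
crop('top',270,200,430,320,'t14.png',4)"
```

```text
time_s: 17.35
eef_pos: [0.4522, -0.1738, 0.3245]
tool_rot: [0.743, 0.669, -0.001, 0.001]
force: [-0.2, 0.6, 0.3]
grip_width: 0.0791
time_s: 17.85
eef_pos: [0.4546, -0.1683, 0.2248]
tool_rot: [0.741, 0.672, -0.0, -0.0]
force: [-0.5, -1.0, 0.9]
grip_width: 0.0792
t 17.85 pos [ 0.4546 -0.1683  0.2248] jaw deg -5.57 tilt z [-4.e-04  1.e-04 -1.e+00] 
 togo cm [-0.21 -0.07 10.38] F [-0.47 -1.01  0.95] w 0.0792 q [-0.5   0.22  1.78 -0.    1.14 -0.4 ]
```

View pics/s14.png

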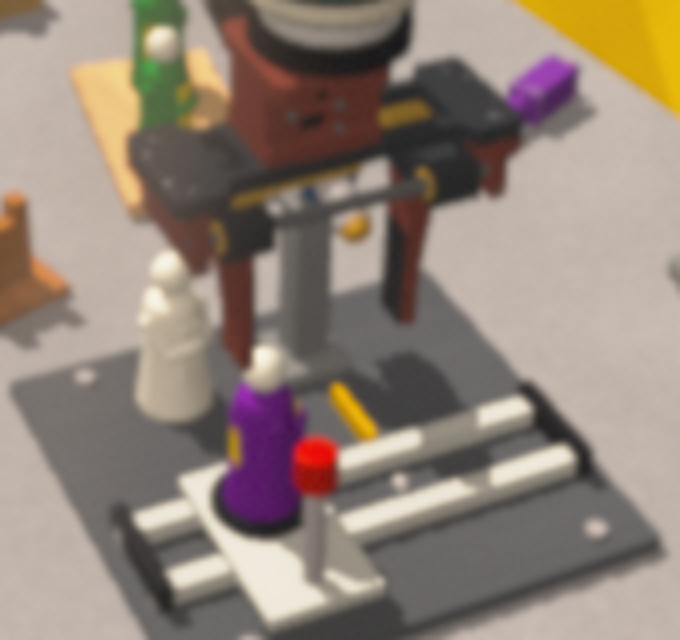

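View pics/t14.png

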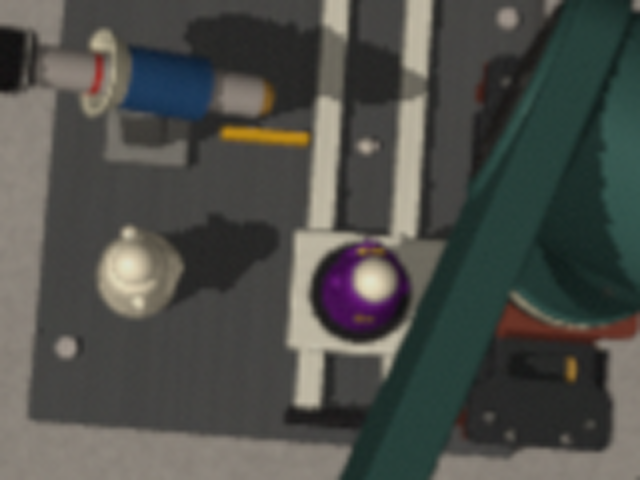

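The jaws straddle the knob, at (316,467) in the side crop. Descend and grip.

```bash
python3 -m jog '[[[-0.2,0,3,0,0.9],[0,0,3,0,0.9],[0,0,2.5,0,0.9],[0,0,1.8,0,0.9],[0,0,0,0,0.9],[0,0,0,0,0.2],[0,0,0,0,0.2],[0,0,0,0,0.2],[0,0,0,0,0.2],[0,0,0,0,0.2]]]' 20
python3 -c "
from h import *
m=np.array([.5605,-.0193]);th=np.radians(-5.65);R=np.array([[np.cos(th),-np.sin(th)],[np.sin(th),np.cos(th)]])
k=m+R@[0,-.1608];print(k)
togo([k[0],k[1],.121])"
```

```text
time_s: 18.95
eef_pos: [0.4548, -0.1704, 0.122]
tool_rot: [0.74, 0.672, 0.0, 0.001]
force: [0.5, -0.0, 0.9]
grip_width: 0.0421
[ 0.54466902 -0.17931881]
t 18.95 pos [ 0.4548 -0.1704  0.122 ] jaw deg -5.55 tilt z [ 9.e-04 -6.e-04 -1.e+00] 
 togo cm [-0.02  9.03  0.11] F [ 0.47 -0.02  0.9 ] w 0.0421 q [-0.5   0.36  1.89 -0.    0.89 -0.4 ]
```

```bash
python3 -m jog '[[[0,0,0,0,0.2],[0,0,0,0,0.2],[0,0,0,0,0.2],[0,0,0,0,0.2]]]' 20
python3 -c "
from h import *
togo([.5447,-.1793,.121])"
```

```text
time_s: 19.35
eef_pos: [0.4545, -0.1702, 0.1215]
tool_rot: [0.74, 0.672, -0.0, -0.0]
force: [-0.3, 0.7, -0.0]
grip_width: 0.0237
t 19.35 pos [ 0.4545 -0.1702  0.1215] jaw deg -5.54 tilt z [-2.e-04 -1.e-04 -1.e+00] 
 togo cm [-0.03  9.07  0.05] F [-0.34  0.68 -0.04] w 0.0237 q [-0.5   0.36  1.89 -0.    0.89 -0.4 ]
```

```bash
python3 -m jog '[[[0,1,0,0,0.2],[0,1.5,0,0,0.2],[0,1.5,0,0,0.2],[0,1.5,0,0,0.2],[0,1.5,0,0,0.2],[0,1,0,0,0.2],[0,0.7,0,0,0.2],[0,0.4,0,0,0.2],[0,0,0,0,0.2],[0,0,0,0,0.2]]]' 20
python3 -c "
from h import *
togo([.5447,-.1793,.121])
crop('top',270,170,420,290,'t15.png',5)"
```

```text
time_s: 20.35
eef_pos: [0.5446, -0.1793, 0.1215]
tool_rot: [0.74, 0.672, -0.0, 0.0]
force: [-2.4, -2.9, 1.7]
grip_width: 0.0231
t 20.35 pos [ 0.5446 -0.1793  0.1215] jaw deg -5.54 tilt z [-4.e-04 -5.e-04 -1.e+00] 
 togo cm [-0.    0.01  0.05] F [-2.36 -2.89  1.71] w 0.0231 q [-0.44  0.46  1.7  -0.    0.98 -0.34]
```

View pics/t15.png

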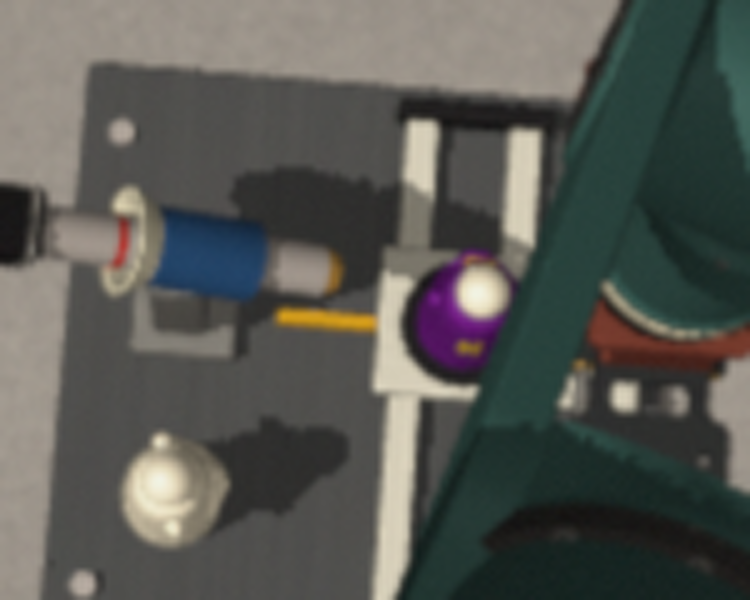

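```bash
python3 -m jog '[[[0,0,0,0,0.4],[0,0,0,0,0.6],[0,0,0,0,0.9],[0,0,0,0,0.9],[0,0,0,0,0.9],[0,0,0,0,0.9],[0,0,-3,0,0.9],[0,0,-4,0,0.9],[0,0,-4,0,0.9],[0,0,-4,0,0.9]]]' 10
python3 -m jog '[[[4,-4,0,0,0.9],[0,-4,0,0,0.9],[0,-4,0,0,0.9],[0,-4,0,0,0.9],[0,-4,0,0,0.9],[0,0,0,0,0.9]]]'
python3 - <<'E'
from h import *
togo([.5447,-.1793,.121])
c=crop('top',270,170,420,290,'t16.png',5)
crop('side',240,170,430,350,'s16.png',3)
im=c["pixels"].astype(int);M=((im[...,2]>130)&(im[...,1]<60)&(im[...,0]<60));M[:200]=0;M[300:]=0;M[:,370:][:,60:]=0;M[:,:350]=0
yy,xx=np.where(M);print(len(xx),xx.mean(),yy.mean())
p=onz(c,[(xx.mean(),yy.mean())],.126)[0,:2]
im0=cv2.imread("pics/top0.png").astype(int);M=((im0[...,2]>130)&(im0[...,1]<60)&(im0[...,0]<60));M[:200]=0;M[300:]=0;M[:,430:]=0;M[:,:350]=0
yy,xx=np.where(M);q=onz(c,[(xx.mean(),yy.mean())],.126)[0,:2]
print(p,q,p-q,np.linalg.norm(p-q))
th=np.radians(-5.65);R=np.array([[np.cos(th),-np.sin(th)],[np.sin(th),np.cos(th)]]);print(R.T@(p-[.5605,-.0193]),R.T@(q-[.5605,-.0193]))
E
```

```text
time_s: 21.4
eef_pos: [0.5448, -0.1788, 0.2729]
tool_rot: [0.741, 0.672, -0.0, -0.0]
force: [0.9, -1.2, 0.8]
grip_width: 0.0789
time_s: 22.0
eef_pos: [0.349, -0.123, 0.2708]
tool_rot: [0.741, 0.672, -0.001, -0.002]
force: [0.0, -0.7, 0.2]
grip_width: 0.079
t 22.0 pos [ 0.349  -0.123   0.2708] jaw deg -5.59 tilt z [-0.0038  0.0015 -1.    ] 
 togo cm [-3.71 20.09 14.89] F [ 0.04 -0.75  0.23] w 0.079 q [-0.53 -0.01  1.92 -0.    1.23 -0.43]
76 394.60526315789474 231.30263157894737
[ 0.54357647 -0.17902132] [ 0.4535794  -0.17035687] [ 0.08999707 -0.00866445] 0.09041318750682709
[-0.00111654 -0.16061152] [-0.09152941 -0.1608495 ]
```

View pics/t16.png

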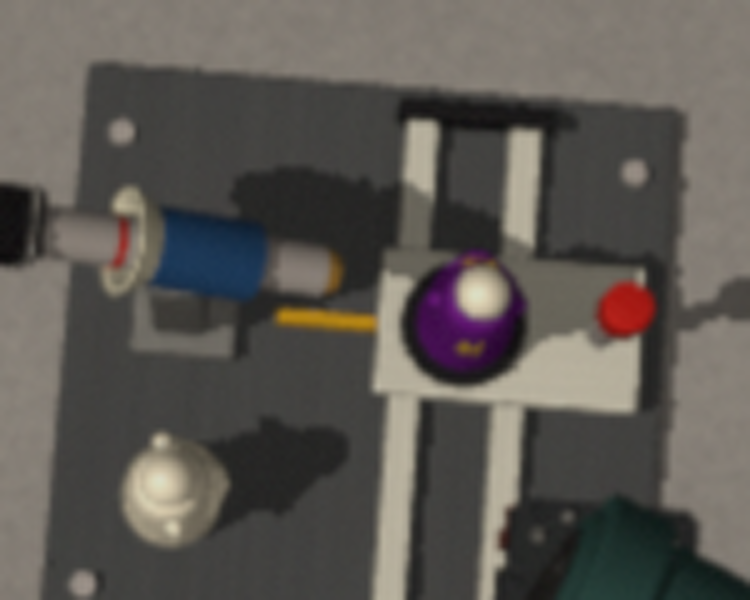

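View pics/s16.png

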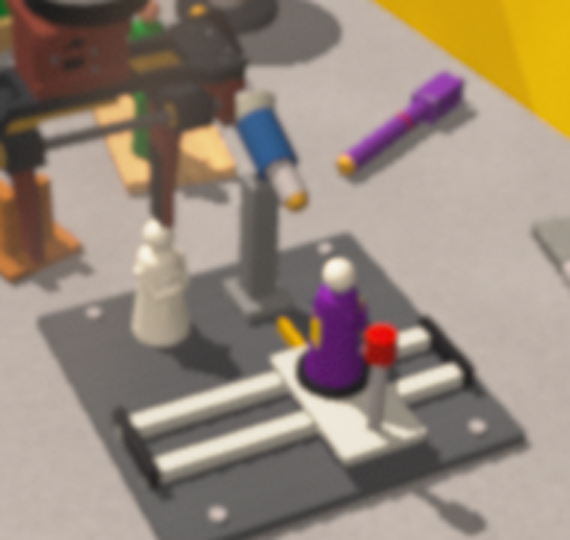

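```bash
python3 -m jog '[[[0,0,0,0,0.9],[0,0,0,0,0.9],[0,0,0,0,0.9]]]'; python3 ringchk.py t17 | head -1; python3 -c "
from rig import bot
print(bot.sign_off())"
```

```text
time_s: 22.4
eef_pos: [0.3551, -0.1252, 0.2715]
tool_rot: [0.74, 0.672, -0.0, 0.0]
force: [0.5, 0.0, 0.5]
grip_width: 0.0791
red 22 [294.0123119  218.52804378]
the job is handed in; nothing more can be done
None
```

The spray tube is in the sleeve, the carrier is at the yellow mark, and I handed the job in at about 22 s. Handing in gives no verdict, so the figures below are my own last checks.

- **Tube:** I tilted it about 25° by pivoting it in its cradle, slid it nozzle first down the bore and let go. In the last pictures it lies still with its ring about 2 mm (give or take 1 mm) short of the mouth's plane, inside the 5 mm limit.
- **Tube cues that differed:** the tip read about 0–1 mm short in the top view and about 3–6 mm short in the side view. The readings agree at about 2 mm if the tail sags slightly in the bore. I estimated that sag rather than measuring it.
- **Nudge that failed:** I regripped the tube and pushed 2 mm further, but the ring did not move; the push met about 7 N. I left it there.
- **Carrier:** I slid it by its knob and released it. It settled back about 1 mm on release, as if drawn into the detent. The knob then measured 1.1 mm short of the station (about 0.119 m travel, good to about 2 mm), and the plate was centred on the yellow mark in the top view.
- **Bystanders:** the white and green-robed figurines stood where they were in the last pictures that showed them. I did not measure any bystander at the end, and the purple one, pot and bottle were outside those close-ups. The arm did not go near those three.
- **Gripper:** it was open and clear of everything at hand-in.

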